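# Clip tester modules on a rail with gauged gaps

## Robot

A 6-joint arm with a two-finger parallel gripper is mounted at the origin on the work surface. World frame = base frame: x ahead of the robot, y to its left, z up, the work surface at z = 0. Lengths are in m, angles in rad, forces in N, time in s.
With the tool pointing down it reaches from about 0.35 to 0.875 m from the base axis. Payload 4.2 kg.
Tool frame: the origin (TCP) lies at the centre of the arm's flange, where the gripper is bolted on; the fingertips stand 173 mm ahead of it and the grasp point (between the pads) lies robot.grasp_offset ahead of it (robot.grasp_offset is the distance from the TCP to the grasp point, in m); z points along the fingers, y is the direction in which the jaws open and shut (so a half turn about z gives the same grasp; the last joint's range is limited). The gripper opens to 85 mm and grips with 20 to 120 N. Pads are 22 mm wide; open, the fingers measure 114 mm over their backs; the gripper's body (76 mm by 85 mm) begins 54 mm behind the grasp point. The pads swing forward as they close: fully open they stand 13 mm farther back than shut.
Start: joints at [1.363, 0.385, 0.008, 0, -1.194, -0.259], TCP at [0.281, 0.558, 0.405] pointing down, gripper open.
Joint ranges: [-3.14, 3.14], [-1.21, 2.06], [-1.07, 1.41], [-3.16, 2.05], [-2.99, -0.16], [-3.1, 3.1]. Speed limits (rad/s): [2.79, 2.79, 3.14, 3.14, 3.14, 3.14].

## Interface

Orientations are given as a unit quaternion [x, y, z, w].
In Python, from plant import get_obs, vision, order, robot gives the robot as it stands. The module is installed in compiled form; this text tells all that it offers.
- The arm moves only by the tool play_rows, never from a script. Its argument "rows" is one flat list of numbers, 7 for each row, row after row: the shift along the tool's x, y, z in mm, then the turn, a rotation vector about the tool's x, y, z in degrees, then the opening, from 0 (shut) to 1 (fully open). In form: [x, y, z, rx, ry, rz, grip, x, y, z, rx, ry, rz, grip, ...]. A call has 1 to 10 rows; each row is the pose to reach, as a shift and turn from the pose commanded when the call began, along the tool's axes at that moment; what a row does not reach only later rows make up. A row lasts 1/12 s, in which the tool goes at most 41.7 mm and 7.16 degrees, less where a joint would pass 70% of its speed; a pose out of reach is approached as far as the arm can. A call with a gripper value outside its range is refused whole. The fingers move at their own pace and stop on an object; "newtons" is the grip in N (left out, the last holds). Time passes only in rows, so rows that repeat a pose let the fingers close. It gives the time, the measured TCP pose, the force and the opening at its end, in the units of the state.
- get_obs(): the state, without advancing time (a new reading comes with each control period).
- vision.capture(name): name is "side" or "top"; returns (picture, depth): 400x640x3 uint8, blue, green, red; 400x640 float32, m along the optical axis (not along the pixel's ray), 0 where there is no reading.
- vision.camera_model(name): a dict with "intrinsics" (3x3 intrinsics, pixels), "R" (3x3) and "t" (3): a world point X has camera coordinates R X + t. Camera axes: x right, y down, z forward; pixel columns grow to the right and rows downward; lengths in m; the calibration is good to about 2 mm. A picture is of the moment at which its call begins. camera_model takes no time and is no camera call.
- order.close_job(): hands the job in, once; it reports no verdict.
Trained networks look in the newest picture that a camera, given by its name, has taken for a name from the list of things; names that differ only in an ending like _2 or _b are one class to them, and where a whole thing is asked for, a point or a joint stands for the part that bears it (a point fixed in the world has none). Each returns a list of dicts, best first, with "score" (0 to 1); they miss things now and then, are a little off and sometimes report something else, mostly with a low value. They report only what shows in the picture. A call takes as long as a camera call. They do not tell look-alikes from the thing itself.
- vision.cut_out(camera, thing): "region" (400x640 bool, what is visible of it) and "box" ([left, top, right, bottom] in pixels, round what is visible of it).
The state is a dict: "t": time; "joint_positions": joint angles; "qvel": joint speeds; "joint_efforts": joint torques, N m; "eef_pos": TCP position; "tcp_rot": TCP orientation; "wrist_force": force on the tool from outside, world axes, zero at the start; "wrist_torque": the same for the moment, N m; "gripper_width": finger opening in m.
Only numpy, scipy, OpenCV 4.12 (cv2) and the standard library are available. Lean on these libraries where they do the work, as an engineer would, in place of code of your own. Each camera call takes 0.05 s, during which the arm holds its last target. There are 200 camera calls.

## Task

Clip every loose electronics housing onto the panel's rail, one after another in order of width with the widest next to the black end stop and the screw terminals facing the robot's side; push each one straight down only until it snaps fully home, without forcing it. Set every cooling gap with the fork gauge: stand the gauge on the panel, straddling the rail, against the end stop (then against the housing just fitted) and bring the next clipped housing up against it before moving the gauge on, so that each gap ends equal to the gauge's thickness. Finally stand the gauge back on its rubber mat, and leave the other things on the bench alone.

Things in the scene. Friction and masses are not known exactly. Their poses are not given: they have to be found in the camera images.
- panel: fixed grey back-plate lying on the bench, 160 (x) x 340 (y) x 8 mm. Origin: centre of its underside; z up. An aluminium rail with rounded edges, 36 mm wide (x), runs along its y through the centre, from y = -150 to +150 mm; the rail's top is 32 mm above the origin (24 above the plate), its flange is 8 mm thick.
- stop_face (a point): on the black end stop fixed across the rail near its +y end: the middle of the stop's -y face at the height of the rail's top (panel coordinates 0, 125, 32 mm); axes as the panel's. The stop is 60 mm (x), 20 mm (y), and rises 26 mm above the rail top. The row grows from here along -y.
- m1: widest clip-on housing, white plastic, 70 mm wide (y), about 280 g; may be absent (None). Origin: centre of its underside, level with the clip feet; z up. Heights above it: feet and thin skirts outside them 0 to 16 mm; base 70 mm long (x) from 16 to 38; nose 45 mm long (x) from 38 to 70, gripped across x. Dark screw terminals on its -x shoulder. m2 and m3 have the same profile.
- m2: middle housing: as m1 but 56 mm wide (y), about 250 g. How all of them clip on: pushed straight down, centred on the rail, the sprung feet touch the rail's edges with the origin about 14 mm above home; resistance peaks at 9 to 18 N, then it drops home: base on the rail's top, origin 16 mm below it (8 mm above the plate). Pushing with over 60 N is forcing.
- m3: narrowest housing: as m1 but 42 mm wide (y), about 220 g. Any housing, once clipped, can still be slid along the rail, against 3 to 9 N of friction; a gauge pushed hard against a fitted housing shifts it.
- gauge: fork-shaped aluminium spacing gauge, 24 mm thick along its y (the gap to set), 250 g or so. Origin: centre of its underside; z up. Two legs 12 mm (x), from 0 to 30 mm height, 46 mm apart inside, straddle the rail with about 5 mm to spare each side; body 70 mm (x), 30 to 62 mm high; handle 40 mm (x), 62 to 95 mm high, gripped across x.
- mat: fixed black rubber mat, 130 (x) x 120 (y) x 4 mm, home of the gauge. Origin: centre of its underside.
- driver: bystander: screwdriver 180 mm long, lying along its x. Origin: under its middle.
- weight: bystander: steel check weight, 50 mm in diameter, 50 mm high. Origin: centre of its underside.
Mind the look-alikes: they are no part of the job. What is shaped like the m3 but orange or pink is not meant.

How it is judged:
On the way, in this order (a step that is already met when the one before it is completed fails the run):
1. the widest (70 mm) housing, if present, is clipped fully down on the rail, terminals to the robot's side, with the gauge standing over the rail against its stop-side face (z of m1 in the frame of stop_face between -0.019 and -0.013 m and x of m1 in the frame of stop_face between -0.005 and 0.005 m and angle between the y axis of m1 and the y axis of panel, either way round below 0.08 rad and y of gauge in the frame of m1 between 0.043 and 0.051 m and x of gauge in the frame of m1 between -0.015 and 0.015 m and z of gauge in the frame of m1 between -0.012 and -0.004 m), for 0.2 s.
2. the middle (56 mm) housing, if present, is clipped fully down on the rail, terminals to the robot's side, with the gauge standing over the rail against its stop-side face (z of m2 in the frame of stop_face between -0.019 and -0.013 m and x of m2 in the frame of stop_face between -0.005 and 0.005 m and angle between the y axis of m2 and the y axis of panel, either way round below 0.08 rad and y of gauge in the frame of m2 between 0.036 and 0.044 m and x of gauge in the frame of m2 between -0.015 and 0.015 m and z of gauge in the frame of m2 between -0.012 and -0.004 m), for 0.2 s.
3. the narrowest (42 mm) housing, if present, is clipped fully down on the rail, terminals to the robot's side, with the gauge standing over the rail against its stop-side face (z of m3 in the frame of stop_face between -0.019 and -0.013 m and x of m3 in the frame of stop_face between -0.005 and 0.005 m and angle between the y axis of m3 and the y axis of panel, either way round below 0.08 rad and y of gauge in the frame of m3 between 0.029 and 0.037 m and x of gauge in the frame of m3 between -0.015 and 0.015 m and z of gauge in the frame of m3 between -0.012 and -0.004 m), for 0.2 s.
At the end, for the whole second after the job is handed in: every housing present is clipped fully home (within 3 mm in height, 5 mm of centre, 0.08 rad), widest next to the stop and then by width, with gaps to the stop and between neighbours of 24 mm within 3 mm; the gauge stands upright within its mat (32 mm in x, 40 mm in y of centre); all at rest (z of m1 in the frame of stop_face between -0.019 and -0.013 m and x of m1 in the frame of stop_face between -0.005 and 0.005 m and angle between the y axis of each of m1, m2, m3 and the y axis of panel, either way round below 0.08 rad and y of m1 in the frame of stop_face between -0.062 and -0.056 m and linear speed of each of m1, m2, m3, gauge below 0.02 m/s and z of m2 in the frame of stop_face between -0.019 and -0.013 m and x of m2 in the frame of stop_face between -0.005 and 0.005 m and (y of m2 in the frame of stop_face between -0.055 and -0.049 m or horizontal distance between m2 and m1 between 0.084 and 0.09 m) and z of m3 in the frame of stop_face between -0.019 and -0.013 m and x of m3 in the frame of stop_face between -0.005 and 0.005 m and (y of m3 in the frame of stop_face between -0.048 and -0.042 m or horizontal distance between m3 and m1 between 0.077 and 0.083 m or horizontal distance between m3 and m2 between 0.07 and 0.076 m) and x of gauge in the frame of mat between -0.032 and 0.032 m and y of gauge in the frame of mat between -0.04 and 0.04 m and z of gauge in the frame of mat between 0.001 and 0.007 m and angle between gauge's own z axis and vertical below 0.1 rad); the robot touches nothing.
It fails at once if the screwdriver is moved more than 3 cm (distance of driver from where it was at the start of the episode above 0.03 m).
It fails at once if the check weight is moved more than 3 cm (distance of weight from where it was at the start of the episode above 0.03 m).
It fails at once if a housing is forced: pressed against the panel or rail with more than 80 N (contact force between any of m1, m2, m3 and panel above 80 N).
Of m1, m2, m3 only 2 to 3 are there at a start; the rules pass over those that are not, and their reading is None.
At some moment in a run one of m1, m2 may be knocked a few centimetres aside while the robot is not near it.
It also fails if it takes over 210 s, if anything falls off the work surface, if the arm or the gripper's body presses on something with over 40 N, if the wrist force passes 120 N, or if a joint passes its speed limit or range.

## Working session

There is one attempt and no reset: what is moved stays moved. The work goes in short steps, Python scripts to look and compute and a tool call to move; the robot and the scene stay as the last step left them, time stands still between calls to the robot, and variables do not carry over. Pictures are saved under pics/ and viewed, about 12 in all and at most 16, crops included, and the job is handed in when it is done.

Besides the shell and the picture viewer there is one more tool, called after "Emit:" by a JSON object that holds its "fn" and its "kwargs". play_rows: Moves the arm, as the interface text tells. Its arguments: {"type":"object","properties":{"rows":{"type":"array","items":{"type":"number"}},"newtons":{"type":"number"}},"required":["rows"]}

```bash
ls; mkdir -p pics; cat > h.py <<'E'
import numpy as np, cv2
from plant import get_obs, vision, order, robot
from scipy.spatial.transform import Rotation as Rot
def cloud(cam):
    im,d=vision.capture(cam); m=vision.camera_model(cam)
    K,R,t=map(np.array,(m["intrinsics"],m["R"],m["t"]))
    v,u=np.mgrid[0:400,0:640]
    P=np.stack([(u-K[0,2])/K[0,0]*d,(v-K[1,2])/K[1,1]*d,d],-1)
    W=(P-t)@R
    W[d==0]=np.nan
    return im,W
E
python3 - <<'E'
from h import *
print(robot.grasp_offset, {k:v for k,v in get_obs().items()})
for c in ("top","side"):
    im,W=cloud(c); cv2.imwrite(f"pics/{c}0.png",im)
    m=vision.camera_model(c); print(c,-np.array(m["R"]).T@np.array(m["t"]))
    for n in ("panel","m1","m2","m3","gauge","mat","driver","weight"):
        for r in vision.cut_out(c,n)[:4]:
            p=W[r["region"]]; p=p[~np.isnan(p[:,0])]
            print(n,round(r["score"],2),np.round(r["box"]),np.round(np.median(p,0),3),np.round(np.percentile(p,98,axis=0),3))
E
```

```text
pics
0.1547 {'t': 0.0, 'joint_positions': array([ 1.36258159e+00,  3.85544031e-01,  6.61404169e-03, -5.30314877e-04,
       -1.19401484e+00, -2.58581245e-01]), 'qvel': array([-0.00157849, -0.00098809, -0.00013501, -0.00101487,  0.00175445,
        0.00015678]), 'joint_efforts': array([-2.76241499e-04, -3.92288446e+01,  1.88400757e+01,  4.18612942e+00,
       -4.62785349e-03,  3.91010147e-06]), 'eef_pos': array([0.28114719, 0.55795166, 0.40361948]), 'tcp_rot': array([ 9.72862889e-01, -2.31379742e-01, -2.19324184e-04,  1.08011841e-03]), 'wrist_force': array([-0.48094854,  0.13892336, -0.298149  ]), 'wrist_torque': array([-0.015232  ,  0.01178579,  0.02538636]), 'gripper_width': 0.08519823816386705}
top [ 0.53598533 -0.01645375  0.86688853]
panel 0.93 [171. 182. 326. 269.] [0.567 0.135 0.009] [0.653 0.295 0.057]
m1 0.89 [418. 248. 460. 284.] [ 0.469 -0.29   0.068] [ 0.506 -0.263  0.073]
m1 0.84 [453. 194. 491. 228.] [ 0.597 -0.371  0.064] [ 0.636 -0.347  0.073]
m1 0.77 [364. 251. 399. 285.] [ 0.47  -0.165  0.069] [ 0.501 -0.133  0.073]
m1 0.66 [417. 193. 446. 227.] [ 0.601 -0.281  0.067
[... 1939 characters left out ...]
 -0.247  0.073]
m3 0.92 [381. 248. 417. 290.] [ 0.726 -0.31   0.048] [ 0.756 -0.268  0.073]
m3 0.88 [259. 229. 291. 266.] [ 0.467 -0.192  0.053] [ 0.501 -0.138  0.073]
m3 0.88 [260. 271. 301. 314.] [ 0.47  -0.313  0.049] [ 0.507 -0.264  0.073]
m3 0.76 [323. 257. 360. 296.] [ 0.597 -0.302  0.046] [ 0.637 -0.247  0.073]
gauge 0.56 [320. 202. 352. 240.] [ 0.626 -0.147  0.063] [ 0.662 -0.043  0.101]
mat 0.59 [309. 223. 368. 260.] [ 0.626 -0.162  0.005] [ 0.692 -0.091  0.007]
driver 0.62 [321. 156. 376. 160.] [0.779 0.177 0.018] [0.827 0.201 0.027]
weight 0.75 [353. 181. 372. 202.] [ 0.738 -0.008  0.04 ] [0.763 0.028 0.053]
weight 0.32 [339. 155. 374. 161.] [0.782 0.176 0.02 ] [0.823 0.196 0.027]
```

```bash
python3 - <<'E'
import cv2
a=cv2.imread("pics/top0.png")[90:310,150:520]
cv2.imwrite("pics/v1.png",cv2.resize(a,(796,473),interpolation=cv2.INTER_CUBIC))
a=cv2.imread("pics/side0.png")[130:330,230:450]
cv2.imwrite("pics/v2.png",cv2.resize(a,(660,600),interpolation=cv2.INTER_CUBIC))
E
```

```text
(no output)
```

View pics/v1.png

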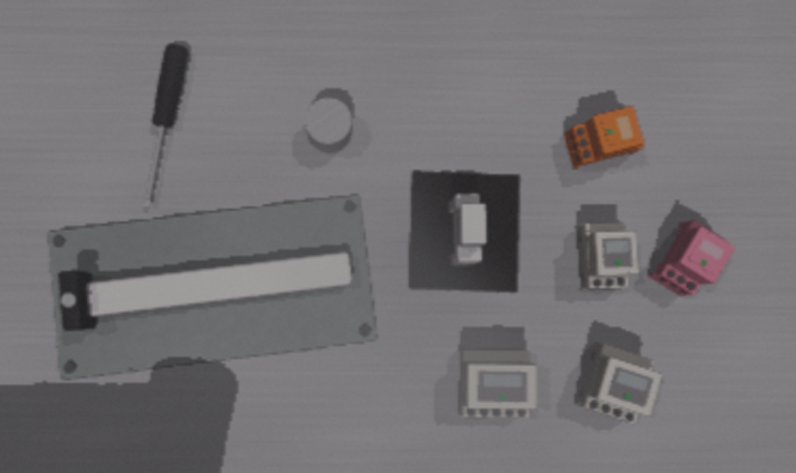

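View pics/v2.png

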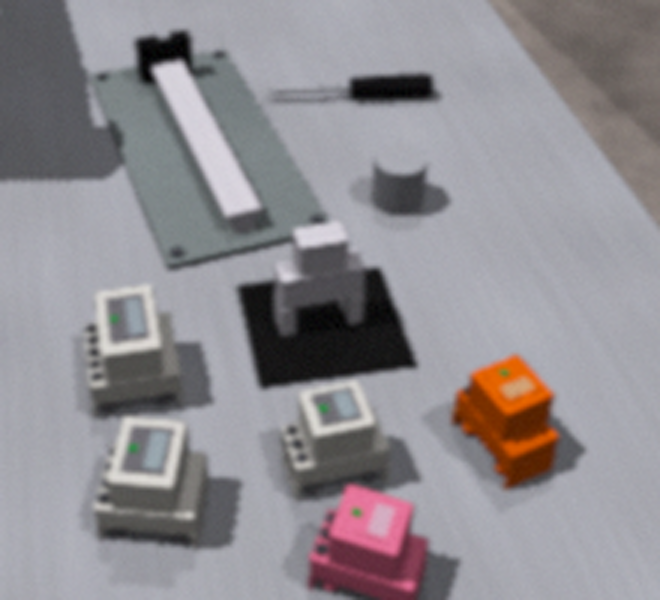

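The three white housings are the ones meant. In the top picture, m1 (widest) is at about (381,268), m2 (rotated) at about (440,266) and m3 at about (432,210). The orange one (432,155) and the pink one (472,211) are look-alikes. All the terminals already face the robot. The gauge stands on its mat, and the rail is free.

```bash
cat >> h.py <<'E'
def rect(W,z0,z1,c,r):
    "min-area rectangle of the points with z in [z0,z1] within r of c: centre, long, short, yaw of long side, z"
    k=(W[...,2]>z0)&(W[...,2]<z1)&(np.hypot(W[...,0]-c[0],W[...,1]-c[1])<r)
    k=cv2.morphologyEx(k.astype(np.uint8),cv2.MORPH_OPEN,np.ones((3,3)))>0
    p=W[k]
    if len(p)<8: return None
    (c,s,a)=cv2.minAreaRect((p[:,:2]*1000).astype(np.float32))
    if s[0]<s[1]: s=s[::-1]; a+=90
    return np.round([c[0],c[1],s[0],s[1],(a+90)%180-90,np.median(p[:,2])*1000,len(p)],1)
OBJ={"m1":((.47,-.165),.064,.078),"m2":((.47,-.29),.064,.078),"m3":((.6,-.281),.064,.078),"gauge":((.63,-.132),.09,.107)}
def pose(n,cams=("top","side")):
    c,z0,z1=OBJ[n]
    for cam in cams:
        im,W=cloud(cam); print(n,cam,rect(W,z0,z1,c,.055))
E
python3 - <<'E'
from h import *
for cam in ("top","side"):
    im,W=cloud(cam)
    for n,(c,z0,z1) in OBJ.items(): print(cam,n,rect(W,z0,z1,c,.055))
    print("shoulder m1",rect(W,.033,.043,OBJ["m1"][0],.06), "gauge body", rect(W,.058,.07,OBJ["gauge"][0],.05))
    print("rail",rect(W,.026,.037,(.567,.11),.2),"stop",rect(W,.05,.064,(.56,.25),.08),"panel",rect(W,.004,.013,(.567,.12),.2),"mat",rect(W,.002,.0065,(.63,-.135),.1))
E
```

```text
top m1 [ 467.6 -167.5   70.1   45.    89.9   70.5  687. ]
top m2 [ 468.5 -296.    57.1   44.4   71.8   70.2  549. ]
top m3 [ 603.2 -286.3   44.9   42.5    2.    70.3  400. ]
top gauge [ 6.274e+02 -1.352e+02  3.870e+01  2.350e+01  3.000e-01  9.890e+01
  2.260e+02]
shoulder m1 [ 468.2 -166.4   69.8   68.    -0.9   38.5  300. ] gauge body [ 627.8 -135.6   69.    22.7    1.8   66.2  123. ]
rail [ 570.7  122.3  275.3   35.9  -82.7   32.5 1931. ] stop [551.6 267.4  58.8  20.8   8.1  58.7 268. ] panel [ 569.4  134.1  339.6  160.5  -82.6    8.6 7689. ] mat [ 6.299e+02 -1.414e+02  1.291e+02  1.196e+02 -2.000e-01  4.200e+00
  1.478e+03]
side m1 [ 468.4 -169.2   71.9   44.9   89.4   70.8  444. ]
side m2 [ 468.4 -297.9   57.6   45.5   72.    70.7  529. ]
side m3 [ 603.2 -288.3   45.1   43.4    3.3   70.8  362. ]
side gauge [ 627.7 -138.2   39.4   25.2    3.7   99.1  160. ]
shoulder m1 [ 468.3 -169.5   70.    69.9   -0.6   38.6  266. ] gauge body [ 628.  -137.7   69.9   27.4    2.8   65.9  154. ]
rail [565.  121.6 281.9  48.1 -82.8  32.5 681. ] stop [5.517e+02 2.645e+02 5.730e+01 2.270e+01 4.000e-01 5.750e+01 8.800e+01] panel [ 569.5  132.3  342.6  160.4  -82.7    8.8 2673. ] mat [ 631.2 -142.4  130.4  121.1   -2.1    4.6 1164. ]
```

```bash
cat >> h.py <<'E'
G=robot.grasp_offset
TH=7.35; PO=np.array([.5695,.1335])
ux=np.array([np.cos(np.radians(TH)),np.sin(np.radians(TH))]); uy=np.array([-ux[1],ux[0]])
def SF(x,y): return PO+ux*x+uy*(.125+y)      # stop_face coords -> world xy
def inSF(p): d=np.array(p)-PO; return np.round([d@ux*1000,(d@uy-.125)*1000],1)
def now():
    o=get_obs(); R=Rot.from_quat(o["tcp_rot"]); M=R.as_matrix()
    g=o["eef_pos"]+M[:,2]*G; th=np.degrees(np.arctan2(M[1,0],M[0,0]))+90
    return o,R,g,th
def to(xy,z,th):
    o,R,g,t0=now()
    d=R.inv().apply(np.array([xy[0],xy[1],z])-g)*1000
    # tcp shift equals grasp shift when vertical
    print("shift",np.round(d,1),"rz",round(t0-th,2))
def st():
    o,R,g,th=now(); print("t",round(o["t"],2),"grasp",np.round(g*1000,1),"SF",inSF(g[:2]),"th",round(th,2),"F",np.round(o["wrist_force"],1),"w",round(o["gripper_width"]*1000,1), "tilt",np.round(R.as_matrix()[:2,2],4))
E
python3 -c "
from h import *
st(); to((.6275,-.1353),.2,1)"
```

```text
t 1.0 grasp [281.2 558.1 250. ] SF [-231.6  333. ] th 63.25 F [-0.2  0.3 -0.3] w 85.4 tilt [-0.  0.]
shift [621.3 463.4  50. ] rz 62.25
```

Emit:
{"fn": "play_rows", "kwargs": {"rows": [310,232,25,0,0,31,1,310,232,25,0,0,31,1,310,232,25,0,0,31,1,310,232,25,0,0,31,1,310,232,25,0,0,31,1,310,232,25,0,0,31,1,310,232,25,0,0,31,1,310,232,25,0,0,31,1,310,232,25,0,0,31,1,310,232,25,0,0,31,1]}}

```text
t: 1.83
eef_pos: [0.4545, 0.2075, 0.3796]
tcp_rot: [0.875, -0.485, -0.0, 0.001]
wrist_force: [0.3, -0.2, -0.8]
gripper_width: 0.0854
```

```bash
python3 -c "
from h import *
st(); to((.6275,-.1353),.2,1)"
```

```text
t 1.83 grasp [454.4 207.4 224.9] SF [-104.7  -37. ] th 32.03 F [ 0.3 -0.2 -0.8] w 85.4 tilt [-0.0007 -0.0009]
shift [382.3  35.   25.1] rz 31.03
```

Then settle and go down.

Emit:
{"fn": "play_rows", "kwargs": {"rows": [382,35,25,0,0,31,1,382,35,25,0,0,31,1,382,35,25,0,0,31,1,382,35,25,0,0,31,1,382,35,25,0,0,31,1,382,35,25,0,0,31,1,382,35,25,0,0,31,1,382,35,25,0,0,31,1,382,35,25,0,0,31,1,382,35,25,0,0,31,1]}}

```text
t: 2.67
eef_pos: [0.6296, -0.1351, 0.3535]
tcp_rot: [0.713, -0.701, 0.0, 0.001]
wrist_force: [1.3, -0.2, 0.1]
gripper_width: 0.0852
```

Emit:
{"fn": "play_rows", "kwargs": {"rows": [0,0,0,0,0,0,1,0,0,0,0,0,0,1,0,0,0,0,0,0,1]}}

```text
t: 2.92
eef_pos: [0.6276, -0.1295, 0.3548]
tcp_rot: [0.715, -0.699, -0.0, -0.0]
wrist_force: [-0.5, 0.5, -0.7]
gripper_width: 0.0858
```

```bash
python3 -c "
from h import *
st(); to((.6275,-.1353),.086,1)
im,W=cloud('top'); print(rect(W,.09,.107,(.63,-.132),.055))
to((.6275,-.1353),.086,1)"
```

```text
t 2.92 grasp [ 627.5 -129.5  200.1] SF [  23.9 -393.2] th 1.3 F [-0.5  0.5 -0.7] w 85.8 tilt [-0.0002  0.0002]
shift [5.900e+00 1.000e-01 1.141e+02] rz 0.3
[ 618.8 -130.8   21.7   14.2    1.6   99.2   75. ]
shift [  6.2   0.2 114.4] rz 0.34
```

Emit:
{"fn": "play_rows", "kwargs": {"rows": [6,0,40,0,0,0,1,6,0,75,0,0,0,1,6,0,100,0,0,0,1,6,0,114,0,0,0,1,6,0,114,0,0,0,1,6,0,114,0,0,0,1,6,0,114,0,0,0,0.2,6,0,114,0,0,0,0.2,6,0,114,0,0,0,0.2,6,0,114,0,0,0,0.2], "newtons": 40}}

```text
t: 3.8
eef_pos: [0.6283, -0.1362, 0.2422]
tcp_rot: [0.715, -0.699, 0.001, -0.001]
wrist_force: [-4.0, -1.4, 17.0]
gripper_width: 0.0393
```

Emit:
{"fn": "play_rows", "kwargs": {"rows": [0,0,0,0,0,0,0.2,0,0,0,0,0,0,0.2,0,0,0,0,0,0,0.2,0,0,0,0,0,0,0.2,0,0,0,0,0,0,0.2,0,0,0,0,0,0,0.2]}}

```text
t: 4.3
eef_pos: [0.6283, -0.1363, 0.2422]
tcp_rot: [0.715, -0.699, 0.001, -0.001]
wrist_force: [-1.8, 1.7, 6.3]
gripper_width: 0.0392
```

```bash
python3 -c "
from h import *
st()"
```

```text
t 4.3 grasp [ 628.7 -136.3   87.5] SF [  24.2 -400.2] th 1.27 F [-1.8  1.7  6.3] w 39.2 tilt [ 0.002  -0.0002]
```

Emit:
{"fn": "play_rows", "kwargs": {"rows": [0,0,-40,0,0,0,0.2,0,0,-80,0,0,0,0.2,0,0,-110,0,0,0,0.2,0,0,-110,0,0,0,0.2,0,0,-110,0,0,0,0.2]}}

```text
t: 4.72
eef_pos: [0.628, -0.1363, 0.3523]
tcp_rot: [0.715, -0.7, 0.001, -0.002]
wrist_force: [-0.8, -0.2, -3.7]
gripper_width: 0.0399
```

```bash
python3 -c "
from h import *
st(); to(SF(0,-.019),.16,7.35)"
```

```text
t 4.72 grasp [ 628.5 -136.2  197.6] SF [  24. -400.] th 1.22 F [-0.8 -0.2 -3.7] w 39.9 tilt [0.0036 0.0009]
shift [-376.2   64.7   37.6] rz -6.13
```

Emit:
{"fn": "play_rows", "kwargs": {"rows": [-376,65,37,0,0,-6,0.2,-376,65,37,0,0,-6,0.2,-376,65,37,0,0,-6,0.2,-376,65,37,0,0,-6,0.2,-376,65,37,0,0,-6,0.2,-376,65,37,0,0,-6,0.2,-376,65,37,0,0,-6,0.2,-376,65,37,0,0,-6,0.2,-376,65,37,0,0,-6,0.2,-376,65,37,0,0,-6,0.2]}}

```text
t: 5.55
eef_pos: [0.5529, 0.2429, 0.3102]
tcp_rot: [0.752, -0.659, -0.001, 0.002]
wrist_force: [0.2, 0.3, -2.3]
gripper_width: 0.0393
```

Emit:
{"fn": "play_rows", "kwargs": {"rows": [0,0,0,0,0,0,0.2,0,0,0,0,0,0,0.2,0,0,0,0,0,0,0.2,0,0,0,0,0,0,0.2]}}

```text
t: 5.88
eef_pos: [0.555, 0.2367, 0.313]
tcp_rot: [0.75, -0.662, -0.0, 0.001]
wrist_force: [-0.2, 0.0, -2.7]
gripper_width: 0.0394
```

```bash
python3 -c "
from h import *
st(); to(SF(0,-.019),.0935,7.35)
im,W=cloud('side')
cv2.imwrite('pics/v3.png',cv2.resize(im[110:240,230:400],(784,600),interpolation=cv2.INTER_CUBIC))"
```

```text
t 5.88 grasp [554.8 236.6 158.3] SF [ -1.4 -20.9] th 7.14 F [-0.2  0.  -2.7] w 39.4 tilt [-0.0014 -0.0009]
shift [-1.9 -1.5 64.8] rz -0.21
```

View pics/v3.png

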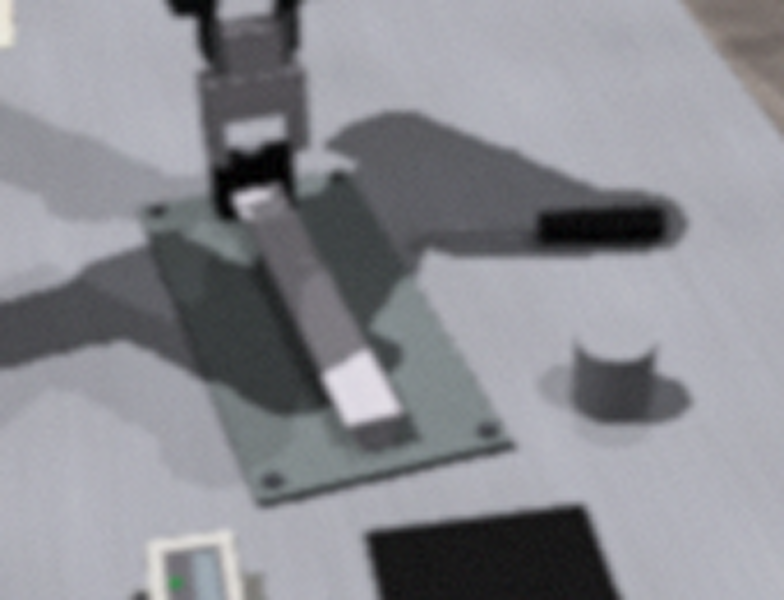

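The gauge hangs upright over the rail next to the stop (around pixel 285,137). Next I lower it to just above the plate and ease it against the stop.

Emit:
{"fn": "play_rows", "kwargs": {"rows": [0,-1.5,20,0,0,0,0.2,0,-1.5,40,0,0,0,0.2,0,-1.5,55,0,0,0,0.2,0,-1.5,61,0,0,0,0.2,0,-1.5,63,0,0,0,0.2,0,-1.5,63,0,0,0,0.2,0,-1.5,63,0,0,0,0.2]}}

```text
t: 6.52
eef_pos: [0.5569, 0.2383, 0.2518]
tcp_rot: [0.75, -0.661, 0.0, -0.001]
wrist_force: [-0.2, -0.2, -3.2]
gripper_width: 0.0396
```

```bash
python3 -c "
from h import *
st()"
```

```text
t 6.52 grasp [557.2 238.5  97.1] SF [  1.2 -19.3] th 7.24 F [-0.2 -0.2 -3.2] w 39.6 tilt [0.0018 0.0009]
```

Emit:
{"fn": "play_rows", "kwargs": {"rows": [-2,0,0,0,0,0,0.2,-3,0,0,0,0,0,0.2,-4,0,0,0,0,0,0.2,-5,0,0,0,0,0,0.2,-5,0,0,0,0,0,0.2]}}

```text
t: 6.93
eef_pos: [0.5557, 0.2437, 0.251]
tcp_rot: [0.751, -0.661, 0.0, -0.0]
wrist_force: [-1.1, -0.0, -2.5]
gripper_width: 0.0392
```

Emit:
{"fn": "play_rows", "kwargs": {"rows": [-1,0,0,0,0,0,0.2,-1,0,0,0,0,0,0.2]}}

```text
t: 7.1
eef_pos: [0.5555, 0.2445, 0.2507]
tcp_rot: [0.75, -0.661, 0.0, -0.0]
wrist_force: [-1.2, -0.5, -3.4]
gripper_width: 0.0395
```

Emit:
{"fn": "play_rows", "kwargs": {"rows": [-1,0,0,0,0,0,0.2,-1,0,0,0,0,0,0.2]}}

```text
t: 7.27
eef_pos: [0.5555, 0.2454, 0.2507]
tcp_rot: [0.75, -0.661, 0.0, 0.0]
wrist_force: [-0.8, 0.8, -1.7]
gripper_width: 0.0395
```

```bash
python3 -c "
from h import *
st()"
```

```text
t 7.27 grasp [555.4 245.4  96. ] SF [  0.4 -12.2] th 7.26 F [-0.8  0.8 -1.7] w 39.5 tilt [-0.     -0.0001]
```

Emit:
{"fn": "play_rows", "kwargs": {"rows": [-0.5,0,0,0,0,0,0.2,-1,0,0,0,0,0,0.2,-1,0,0,0,0,0,0.2]}}

```text
t: 7.52
eef_pos: [0.5554, 0.2462, 0.2507]
tcp_rot: [0.75, -0.661, 0.0, 0.0]
wrist_force: [0.6, -1.3, -3.0]
gripper_width: 0.0393
```

Emit:
{"fn": "play_rows", "kwargs": {"rows": [-0.5,0,0,0,0,0,0.2,-1,0,0,0,0,0,0.2,-1,0,0,0,0,0,0.2]}}

```text
t: 7.77
eef_pos: [0.5554, 0.2466, 0.2507]
tcp_rot: [0.75, -0.661, 0.0, 0.001]
wrist_force: [1.9, -5.2, -2.0]
gripper_width: 0.0396
```

Emit:
{"fn": "play_rows", "kwargs": {"rows": [-0.5,0,0,0,0,0,0.2,-1,0,0,0,0,0,0.2,-1,0,0,0,0,0,0.2]}}

```text
t: 8.02
eef_pos: [0.5554, 0.2469, 0.2507]
tcp_rot: [0.75, -0.661, 0.001, 0.001]
wrist_force: [3.5, -7.3, -1.9]
gripper_width: 0.0395
```

```bash
python3 -c "
from h import *
st()"
```

```text
t 8.02 grasp [555.3 246.4  96. ] SF [  0.3 -11.2] th 7.23 F [ 3.5 -7.3 -1.9] w 39.5 tilt [-0.0008 -0.003 ]
```

Emit:
{"fn": "play_rows", "kwargs": {"rows": [1.5,0,0,0,0,0,0.2,2,0,1,0,0,0,0.2,2,0,2,0,0,0,0.2,2,0,3,0,0,0,0.2,2,0,4,0,0,0,0.2,2,0,4,0,0,0,0.2]}}

```text
t: 8.52
eef_pos: [0.5553, 0.2462, 0.2466]
tcp_rot: [0.75, -0.661, 0.0, 0.0]
wrist_force: [1.6, -3.4, -0.1]
gripper_width: 0.0395
```

Emit:
{"fn": "play_rows", "kwargs": {"rows": [0,0,0.5,0,0,0,0.2,0,0,1,0,0,0,0.2,0,0,1,0,0,0,0.2]}}

```text
t: 8.77
eef_pos: [0.5553, 0.2462, 0.2463]
tcp_rot: [0.75, -0.661, 0.0, 0.0]
wrist_force: [-1.6, -4.5, 4.0]
gripper_width: 0.0394
```

```bash
python3 -c "
from h import *
st()"
```

```text
t 8.77 grasp [555.3 246.2  91.6] SF [  0.3 -11.4] th 7.26 F [-1.6 -4.5  4. ] w 39.4 tilt [ 0.     -0.0004]
```

Emit:
{"fn": "play_rows", "kwargs": {"rows": [0,0,0,0,0,0,1,0,0,0,0,0,0,1,0,0,0,0,0,0,1,0,0,0,0,0,0,1,0,0,0,0,0,0,1,0,0,-30,0,0,0,1,0,0,-70,0,0,0,1,0,0,-105,0,0,0,1,0,0,-105,0,0,0,1,0,0,-105,0,0,0,1]}}

```text
t: 9.6
eef_pos: [0.5556, 0.2467, 0.3536]
tcp_rot: [0.75, -0.661, 0.0, -0.003]
wrist_force: [-0.5, 0.1, -0.4]
gripper_width: 0.0856
```

```bash
python3 -c "
from h import *
st(); pose('m1')
im,W=cloud('side'); g=rect(W,.095,.111,SF(0,-.012),.04); print('gauge',g, inSF(g[:2]/1000))
to((.468,-.1675),.17,0)"
```

```text
t 9.6 grasp [556.4 247.3 198.9] SF [  1.6 -10.4] th 7.26 F [-0.5  0.1 -0.4] w 85.6 tilt [0.005  0.0042]
m1 top [ 467.8 -167.3   69.7   45.2   89.7   70.4  690. ]
m1 side [ 468.4 -169.1   70.2   45.    89.5   70.8  445. ]
gauge [554.4 243.7  39.6  28.    8.9 102.5  84. ] [ -0.9 -13.8]
shift [399.2 137.9  25.2] rz 7.24
```

Emit:
{"fn": "play_rows", "kwargs": {"rows": [399,138,25,0,0,7,1,399,138,25,0,0,7,1,399,138,25,0,0,7,1,399,138,25,0,0,7,1,399,138,25,0,0,7,1,399,138,25,0,0,7,1,399,138,25,0,0,7,1,399,138,25,0,0,7,1,399,138,25,0,0,7,1,399,138,25,0,0,7,1]}}

```text
t: 10.58
eef_pos: [0.4689, -0.1625, 0.3246]
tcp_rot: [0.709, -0.705, -0.001, 0.001]
wrist_force: [1.4, 1.1, 0.3]
gripper_width: 0.0855
```

Emit:
{"fn": "play_rows", "kwargs": {"rows": [0,0,0,0,0,0,1,0,0,0,0,0,0,1,0,0,0,0,0,0,1,0,0,0,0,0,0,1]}}

```text
t: 10.92
eef_pos: [0.4704, -0.1599, 0.3255]
tcp_rot: [0.709, -0.705, -0.0, 0.0]
wrist_force: [0.4, 0.2, -0.4]
gripper_width: 0.0854
```

```bash
python3 -c "
from h import *
st(); to((.468,-.1675),.064,0)"
```

```text
t 10.92 grasp [ 470.2 -159.9  170.8] SF [-136.  -403.3] th 0.33 F [ 0.4  0.2 -0.4] w 85.4 tilt [-0.0011  0.0001]
shift [  7.6   2.1 106.8] rz 0.33
```

Emit:
{"fn": "play_rows", "kwargs": {"rows": [7.5,2,40,0,0,0.3,1,7.5,2,75,0,0,0.3,1,7.5,2,98,0,0,0.3,1,7.5,2,106,0,0,0.3,1,7.5,2,106,0,0,0.3,1,7.5,2,106,0,0,0.3,1,7.5,2,106,0,0,0.3,0.2,7.5,2,106,0,0,0.3,0.2,7.5,2,106,0,0,0.3,0.2,7.5,2,106,0,0,0.3,0.2], "newtons": 60}}

```text
t: 11.75
eef_pos: [0.4685, -0.1683, 0.2216]
tcp_rot: [-0.707, 0.707, -0.001, 0.001]
wrist_force: [-0.8, 0.0, 3.5]
gripper_width: 0.0437
```

Emit:
{"fn": "play_rows", "kwargs": {"rows": [0,0,0,0,0,0,0.2,0,0,0,0,0,0,0.2,0,0,0,0,0,0,0.2,0,0,0,0,0,0,0.2]}}

```text
t: 12.08
eef_pos: [0.4685, -0.1684, 0.2216]
tcp_rot: [-0.707, 0.707, -0.001, 0.001]
wrist_force: [-0.9, 1.3, 5.6]
gripper_width: 0.0435
```

```bash
python3 -c "
from h import *
st()"
```

```text
t 12.08 grasp [ 468.9 -168.4   66.9] SF [-138.4 -411.6] th -0.03 F [-0.9  1.3  5.6] w 43.5 tilt [ 0.0026 -0.0003]
```

Emit:
{"fn": "play_rows", "kwargs": {"rows": [0,0,-40,0,0,0,0.2,0,0,-80,0,0,0,0.2,0,0,-100,0,0,0,0.2,0,0,-100,0,0,0,0.2,0,0,-100,0,0,0,0.2]}}

```text
t: 12.5
eef_pos: [0.4677, -0.1683, 0.3211]
tcp_rot: [-0.707, 0.708, -0.001, 0.001]
wrist_force: [-1.0, 0.2, -3.1]
gripper_width: 0.0438
```

```bash
python3 -c "
from h import *
st(); to(SF(0,-.070),.16,7.35)"
```

```text
t 12.5 grasp [ 468.1 -168.2  166.4] SF [-139.1 -411.2] th -0.09 F [-1.   0.2 -3.1] w 43.8 tilt [0.003  0.0007]
shift [-356.4  -93.7    7. ] rz -7.44
```

Emit:
{"fn": "play_rows", "kwargs": {"rows": [-356,-94,7,0,0,-7.4,0.2,-356,-94,7,0,0,-7.4,0.2,-356,-94,7,0,0,-7.4,0.2,-356,-94,7,0,0,-7.4,0.2,-356,-94,7,0,0,-7.4,0.2,-356,-94,7,0,0,-7.4,0.2,-356,-94,7,0,0,-7.4,0.2,-356,-94,7,0,0,-7.4,0.2,-356,-94,7,0,0,-7.4,0.2,-356,-94,7,0,0,-7.4,0.2]}}

```text
t: 13.33
eef_pos: [0.5633, 0.1931, 0.3102]
tcp_rot: [0.753, -0.658, -0.0, 0.0]
wrist_force: [0.6, -0.5, -2.1]
gripper_width: 0.0442
```

Emit:
{"fn": "play_rows", "kwargs": {"rows": [0,0,0,0,0,0,0.2,0,0,0,0,0,0,0.2,0,0,0,0,0,0,0.2,0,0,0,0,0,0,0.2]}}

```text
t: 13.67
eef_pos: [0.562, 0.1863, 0.3125]
tcp_rot: [0.75, -0.661, -0.0, 0.001]
wrist_force: [-0.8, 0.6, -2.6]
gripper_width: 0.0439
```

```bash
python3 -c "
from h import *
st(); to(SF(0,-.066),.105,7.35)"
```

```text
t 13.67 grasp [561.8 186.2 157.8] SF [ -0.9 -71.8] th 7.26 F [-0.8  0.6 -2.6] w 43.9 tilt [-0.0015 -0.0008]
shift [-5.8 -1.  52.8] rz -0.09
```

Emit:
{"fn": "play_rows", "kwargs": {"rows": [-3,-0.5,15,0,0,0,0.2,-6,-1,30,0,0,0,0.2,-6,-1,42,0,0,0,0.2,-6,-1,51,0,0,0,0.2,-6,-1,53,0,0,0,0.2,-6,-1,53,0,0,0,0.2,-6,-1,53,0,0,0,0.2]}}

```text
t: 14.25
eef_pos: [0.563, 0.1934, 0.2607]
tcp_rot: [0.751, -0.66, 0.0, -0.0]
wrist_force: [-0.8, -0.0, -2.2]
gripper_width: 0.0438
```

```bash
python3 -c "
from h import *
st()
for cam in ('top','side'):
    im,W=cloud(cam)
    for nm,a,b in (('sh',.07,.085),('rail',.028,.036)): print(cam,nm,rect(W,a,b,SF(0,-.066) if nm=='sh' else SF(0,-.2),.06))
cv2.imwrite('pics/v4.png',cv2.resize(im[120:210,250:360],(733,600),interpolation=cv2.INTER_CUBIC))"
```

```text
t 14.25 grasp [563.1 193.5 106. ] SF [  1.3 -64.7] th 7.34 F [-0.8 -0.  -2.2] w 43.8 tilt [0.0011 0.0003]
top sh [564.6 174.6  69.8  31.8   5.3  77.9 152. ]
top rail [578.9  58.6 118.2  35.9 -82.7  32.3 804. ]
side sh [546.9 182.8 105.5  57.7 -43.8  77.8 144. ]
side rail [578.6  59.5 117.9  35.3 -82.4  32.6 299. ]
```

View pics/v4.png

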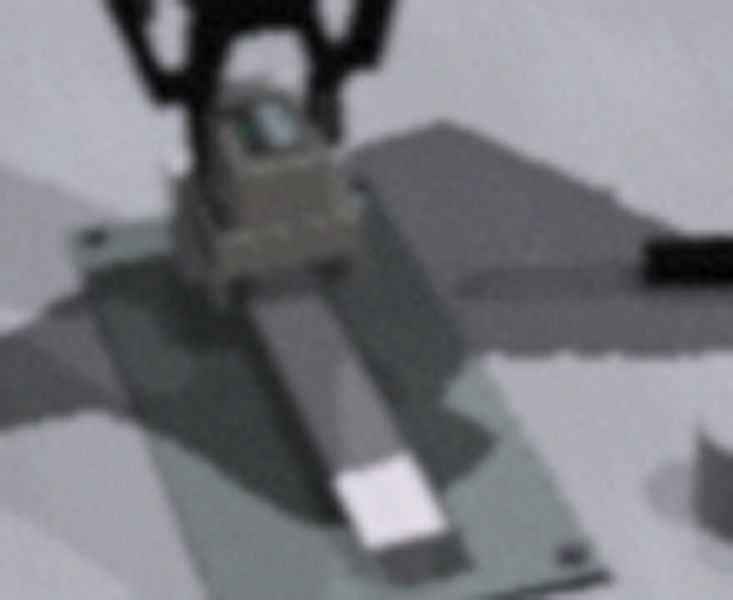

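The housing (about pixel 290,157) straddles the rail, centred within 1 mm. Now I push it down in small steps.

Emit:
{"fn": "play_rows", "kwargs": {"rows": [0,0,3,0,0,0,0.2,0,0,6,0,0,0,0.2,0,0,9,0,0,0,0.2,0,0,11,0,0,0,0.2,0,0,12,0,0,0,0.2,0,0,13,0,0,0,0.2,0,0,14,0,0,0,0.2]}}

```text
t: 14.93
eef_pos: [0.5629, 0.1939, 0.2478]
tcp_rot: [0.751, -0.66, 0.001, -0.0]
wrist_force: [-2.9, 0.1, 8.0]
gripper_width: 0.0439
```

Emit:
{"fn": "play_rows", "kwargs": {"rows": [0,0,1,0,0,0,0.2,0,0,2,0,0,0,0.2,0,0,3,0,0,0,0.2,0,0,4,0,0,0,0.2]}}

```text
t: 15.27
eef_pos: [0.5626, 0.1938, 0.2432]
tcp_rot: [0.751, -0.66, 0.0, -0.0]
wrist_force: [-2.3, -1.3, 2.7]
gripper_width: 0.0437
```

Emit:
{"fn": "play_rows", "kwargs": {"rows": [0,0,1,0,0,0,0.2,0,0,2,0,0,0,0.2,0,0,3,0,0,0,0.2,0,0,4,0,0,0,0.2]}}

```text
t: 15.6
eef_pos: [0.5625, 0.1937, 0.2377]
tcp_rot: [0.751, -0.66, -0.0, 0.001]
wrist_force: [-3.4, 0.7, 5.9]
gripper_width: 0.0435
```

```bash
python3 -c "
from h import *
st()"
```

```text
t 15.6 grasp [562.3 193.6  83. ] SF [  0.6 -64.4] th 7.35 F [-3.4  0.7  5.9] w 43.5 tilt [-0.001  -0.0006]
```

Emit:
{"fn": "play_rows", "kwargs": {"rows": [0,0,1,0,0,0,0.2,0,0,1.5,0,0,0,0.2,0,0,1.5,0,0,0,0.2]}}

```text
t: 15.85
eef_pos: [0.5624, 0.1938, 0.2377]
tcp_rot: [0.751, -0.66, -0.0, 0.0]
wrist_force: [-4.1, 0.3, 7.2]
gripper_width: 0.0439
```

Emit:
{"fn": "play_rows", "kwargs": {"rows": [0,0,1,0,0,0,0.2,0,0,1.5,0,0,0,0.2,0,0,1.5,0,0,0,0.2]}}

```text
t: 16.1
eef_pos: [0.5623, 0.1937, 0.2376]
tcp_rot: [0.751, -0.66, 0.0, 0.0]
wrist_force: [-7.9, -0.8, 14.1]
gripper_width: 0.0439
```

Emit:
{"fn": "play_rows", "kwargs": {"rows": [-1,0,-2,0,0,0,0.2,-2,0,-2.5,0,0,0,0.2,-3,0,-2.5,0,0,0,0.2,-3,0,-2.5,0,0,0,0.2]}}

```text
t: 16.43
eef_pos: [0.5625, 0.1947, 0.2378]
tcp_rot: [0.751, -0.66, 0.001, 0.002]
wrist_force: [0.9, -8.7, 3.1]
gripper_width: 0.0439
```

Emit:
{"fn": "play_rows", "kwargs": {"rows": [-1,0,0,0,0,0,0.2,-1,0,0,0,0,0,0.2,-1,0,0,0,0,0,0.2]}}

```text
t: 16.68
eef_pos: [0.5625, 0.1952, 0.2379]
tcp_rot: [0.751, -0.66, 0.001, 0.003]
wrist_force: [1.5, -10.6, 4.1]
gripper_width: 0.0439
```

Emit:
{"fn": "play_rows", "kwargs": {"rows": [-1,0,0,0,0,0,0.2,-1,0,0,0,0,0,0.2,-1,0,0,0,0,0,0.2]}}

```text
t: 16.93
eef_pos: [0.5624, 0.1962, 0.2379]
tcp_rot: [0.751, -0.66, 0.001, 0.003]
wrist_force: [0.7, -9.3, 4.1]
gripper_width: 0.0435
```

Emit:
{"fn": "play_rows", "kwargs": {"rows": [-1,0,0,0,0,0,0.2,-1,0,0,0,0,0,0.2,-1,0,0,0,0,0,0.2]}}

```text
t: 17.18
eef_pos: [0.5623, 0.1972, 0.2379]
tcp_rot: [0.751, -0.66, 0.001, 0.002]
wrist_force: [1.0, -9.0, 4.0]
gripper_width: 0.0438
```

```bash
python3 -c "
from h import *
st()"
```

```text
t 17.18 grasp [562.  196.5  83.2] SF [  0.6 -61.6] th 7.33 F [ 1. -9.  4.] w 43.8 tilt [-0.0018 -0.005 ]
```

Emit:
{"fn": "play_rows", "kwargs": {"rows": [-1,0,0,0,0,0,0.2,-1,0,0,0,0,0,0.2,-1,0,0,0,0,0,0.2]}}

```text
t: 17.43
eef_pos: [0.5622, 0.1982, 0.2379]
tcp_rot: [0.751, -0.66, 0.001, 0.002]
wrist_force: [1.0, -10.8, 4.8]
gripper_width: 0.0438
```

Emit:
{"fn": "play_rows", "kwargs": {"rows": [-1,0,0,0,0,0,0.2,-1,0,0,0,0,0,0.2,-1,0,0,0,0,0,0.2]}}

```text
t: 17.68
eef_pos: [0.562, 0.1992, 0.2379]
tcp_rot: [0.751, -0.66, 0.001, 0.002]
wrist_force: [0.9, -9.7, 4.7]
gripper_width: 0.0435
```

```bash
python3 -c "
from h import *
st()"
```

```text
t 17.68 grasp [561.8 198.5  83.2] SF [  0.6 -59.6] th 7.33 F [ 0.9 -9.7  4.7] w 43.5 tilt [-0.0017 -0.005 ]
```

Emit:
{"fn": "play_rows", "kwargs": {"rows": [-1,0,0,0,0,0,0.2,-1,0,0,0,0,0,0.2,-1,0,0,0,0,0,0.2]}}

```text
t: 17.93
eef_pos: [0.5619, 0.2, 0.2378]
tcp_rot: [0.751, -0.66, 0.001, 0.003]
wrist_force: [1.2, -10.8, 4.4]
gripper_width: 0.0436
```

Emit:
{"fn": "play_rows", "kwargs": {"rows": [-1,0,0,0,0,0,0.2,-1,0,0,0,0,0,0.2,-1,0,0,0,0,0,0.2]}}

```text
t: 18.18
eef_pos: [0.562, 0.2004, 0.2379]
tcp_rot: [0.751, -0.66, 0.001, 0.003]
wrist_force: [4.2, -13.7, 4.6]
gripper_width: 0.0438
```

```bash
python3 -c "
from h import *
st()"
```

```text
t 18.18 grasp [561.7 199.3  83.2] SF [  0.6 -58.7] th 7.36 F [  4.2 -13.7   4.6] w 43.8 tilt [-0.002  -0.0066]
```

Emit:
{"fn": "play_rows", "kwargs": {"rows": [1.5,0,0,0,0,0,0.2,2.5,0,0,0,0,0,0.2,2.5,0,0,0,0,0,1,2.5,0,0,0,0,0,1,2.5,0,0,0,0,0,1,2.5,0,0,0,0,0,1,2.5,0,-30,0,0,0,1,2.5,0,-70,0,0,0,1,2.5,0,-105,0,0,0,1,2.5,0,-105,0,0,0,1]}}

```text
t: 19.02
eef_pos: [0.5636, 0.2025, 0.3512]
tcp_rot: [0.752, -0.659, 0.003, -0.008]
wrist_force: [0.8, 0.6, 0.6]
gripper_width: 0.0856
```

Emit:
{"fn": "play_rows", "kwargs": {"rows": [0,220,0,0,0,0,1,0,220,0,0,0,0,1,0,220,0,0,0,0,1,0,220,0,0,0,0,1,0,220,0,0,0,0,1,0,220,0,0,0,0,1,0,220,0,0,0,0,1]}}

```text
t: 19.6
eef_pos: [0.3409, 0.172, 0.3429]
tcp_rot: [0.752, -0.659, -0.0, -0.001]
wrist_force: [0.6, 0.3, 0.1]
gripper_width: 0.0857
```

```bash
cat >> h.py <<'E'
def row(cam="top"):
    im,W=cloud(cam)
    for nm,a,b,y,r in (("m1",.080,.094,-.059,.045),("gauge*",.096,.112,-.012,.03),("rail",.027,.037,-.2,.2),("stop",.05,.064,.01,.04),("panel",.004,.013,-.12,.2)):
        q=rect(W,a,b,SF(0,y),r); print(cam,nm,q,None if q is None else inSF(q[:2]/1000))
    return im,W
E
python3 -c "
from h import *
st(); im,W=row('top'); row('side')
cv2.imwrite('pics/v5.png',cv2.resize(im[160:290,160:340],(796,575),interpolation=cv2.INTER_CUBIC))"
```

```text
t 19.6 grasp [340.9 172.2 188.2] SF [-221.7  -57.3] th 7.52 F [0.6 0.3 0.1] w 85.7 tilt [0.0003 0.0014]
top m1 [560.9 199.8  71.4  45.  -82.9  87.  742. ] [ -0.  -58.1]
top gauge* [554.5 245.5  39.8  25.    7.3 103.7 246. ] [ -0.5 -12. ]
top rail [ 576.8   75.6  181.2   36.   -82.7   32.3 1263. ] [  -0.2 -183.4]
top stop [552.1 270.5  59.1  15.1   9.6  58.2  50. ] [ 0.3 13.1]
top panel [ 569.4  134.6  340.5  160.1  -82.7    8.6 6990. ] [   0.  -123.9]
side m1 [560.9 199.2  76.5  44.3 -83.2  87.2 223. ] [ -0.1 -58.7]
side gauge* [5.540e+02 2.426e+02 3.890e+01 2.760e+01 2.000e-01 1.030e+02 7.300e+01] [ -1.4 -14.8]
side rail [609.3  42.2 263.4 133.3 -49.5  32.5 506. ] [  27.8 -220.6]
side stop None None
side panel [ 569.2  133.7  344.6  160.1  -82.8    8.7 2454. ] [  -0.3 -124.8]
```

View pics/v5.png

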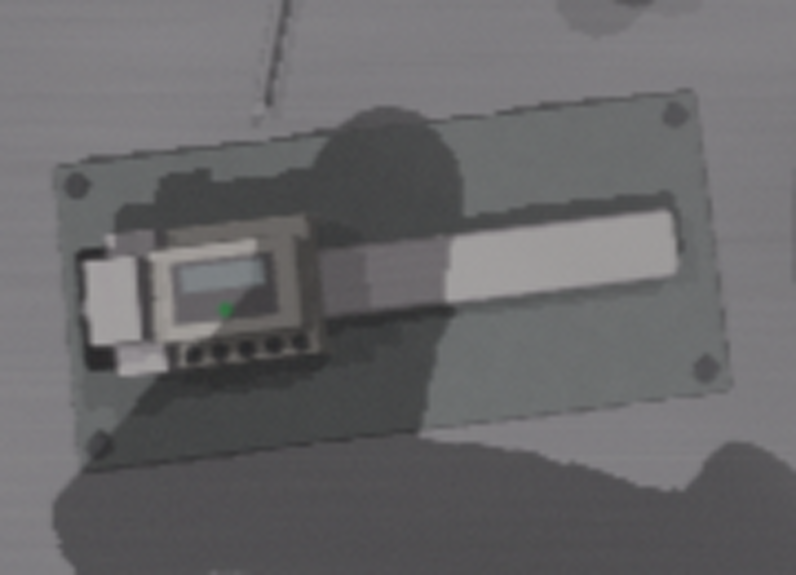

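m1 is home next to the gauge: its top is at z=87 mm, its centre at SF y≈-58.4 (nominal -59), and its terminals face the robot. Now I move the gauge to the other side of m1.

Emit:
{"fn": "play_rows", "kwargs": {"rows": [-40,-222,0,0,0,0.2,1,-40,-222,0,0,0,0.2,1,-40,-222,0,0,0,0.2,1,-40,-222,0,0,0,0.2,1,-40,-222,0,0,0,0.2,1,-40,-222,0,0,0,0.2,1,-40,-222,0,0,0,0.2,1,-40,-222,0,0,0,0.2,1,-40,-222,0,0,0,0.2,1]}}

```text
t: 20.45
eef_pos: [0.5591, 0.2408, 0.3414]
tcp_rot: [0.75, -0.662, -0.0, 0.001]
wrist_force: [-0.6, -0.5, -0.1]
gripper_width: 0.0857
```

```bash
python3 -c "
from h import *
st(); to(SF(0.0003,-.0103),.094,7.35)"
```

```text
t 20.45 grasp [558.9 240.6 186.7] SF [  3.2 -17.4] th 7.1 F [-0.6 -0.5 -0.1] w 85.7 tilt [-0.0014 -0.001 ]
shift [-7.2  2.7 92.7] rz -0.25
```

Emit:
{"fn": "play_rows", "kwargs": {"rows": [-7,2.5,35,0,0,-0.2,1,-7,2.5,65,0,0,-0.2,1,-7,2.5,85,0,0,-0.2,1,-7,2.5,92.5,0,0,-0.2,1,-7,2.5,92.5,0,0,-0.2,1,-7,2.5,92.5,0,0,-0.2,1,-7,2.5,92.5,0,0,-0.2,1]}}

```text
t: 21.03
eef_pos: [0.5557, 0.2481, 0.2521]
tcp_rot: [0.751, -0.66, 0.001, -0.002]
wrist_force: [0.1, 1.1, -0.2]
gripper_width: 0.0855
```

```bash
python3 -c "
from h import *
st()"
```

```text
t 21.03 grasp [556.2 248.4  97.4] SF [ 1.5 -9.4] th 7.39 F [ 0.1  1.1 -0.2] w 85.5 tilt [0.0032 0.0019]
```

Emit:
{"fn": "play_rows", "kwargs": {"rows": [0,0,0,0,0,0,0.2,0,0,0,0,0,0,0.2,0,0,0,0,0,0,0.2,0,0,0,0,0,0,0.2,0,0,0,0,0,0,0.2,0,0,0,0,0,0,0.2], "newtons": 40}}

```text
t: 21.53
eef_pos: [0.5552, 0.2478, 0.2509]
tcp_rot: [0.751, -0.66, 0.0, -0.0]
wrist_force: [-2.4, -0.6, 6.2]
gripper_width: 0.0393
```

```bash
python3 -c "
from h import *
st()"
```

```text
t 21.53 grasp [555.3 247.8  96.2] SF [ 0.5 -9.8] th 7.37 F [-2.4 -0.6  6.2] w 39.3 tilt [0.0005 0.0002]
```

Emit:
{"fn": "play_rows", "kwargs": {"rows": [0,0,-5,0,0,0,0.2,0,0,-15,0,0,0,0.2,0,0,-30,0,0,0,0.2,0,0,-55,0,0,0,0.2,0,0,-85,0,0,0,0.2,0,0,-100,0,0,0,0.2,0,0,-100,0,0,0,0.2,0,0,-100,0,0,0,0.2]}}

```text
t: 22.2
eef_pos: [0.5549, 0.2475, 0.3504]
tcp_rot: [0.751, -0.66, -0.0, -0.0]
wrist_force: [-0.2, -0.2, -3.2]
gripper_width: 0.0391
```

```bash
python3 -c "
from h import *
st(); to(SF(0.0003,-.114),.196,7.35)"
```

```text
t 22.2 grasp [554.9 247.7 195.7] SF [ 0.2 -9.9] th 7.33 F [-0.2 -0.2 -3.2] w 39.1 tilt [0.0003 0.0011]
shift [104.1  -0.2  -0.4] rz -0.02
```

Emit:
{"fn": "play_rows", "kwargs": {"rows": [40,0,0,0,0,0,0.2,75,0,0,0,0,0,0.2,99,0,0,0,0,0,0.2,99,0,0,0,0,0,0.2,99,0,0,0,0,0,0.2,99,0,30,0,0,0,0.2,99,0,60,0,0,0,0.2,99,0,80,0,0,0,0.2,99,0,92,0,0,0,0.2,99,0,92,0,0,0,0.2]}}

```text
t: 23.03
eef_pos: [0.5663, 0.1497, 0.2533]
tcp_rot: [0.751, -0.66, -0.002, 0.004]
wrist_force: [-0.9, -0.5, -2.1]
gripper_width: 0.0389
```

Emit:
{"fn": "play_rows", "kwargs": {"rows": [0,0,2,0,0,0,0.2,0,0,2,0,0,0,0.2,0,0,2,0,0,0,0.2]}}

```text
t: 23.28
eef_pos: [0.5682, 0.15, 0.257]
tcp_rot: [0.751, -0.66, 0.0, -0.001]
wrist_force: [0.2, -0.5, -2.7]
gripper_width: 0.0394
```

```bash
python3 -c "
from h import *
st(); to(SF(0.0003,-.1050),.096,7.35)"
```

```text
t 23.28 grasp [568.4 150.2 102.3] SF [   1.1 -108.3] th 7.39 F [ 0.2 -0.5 -2.7] w 39.4 tilt [0.0017 0.0007]
shift [-3.3  0.8  6.3] rz 0.04
```

Emit:
{"fn": "play_rows", "kwargs": {"rows": [-1,0.5,1,0,0,0,0.2,-2,0.5,2,0,0,0,0.2,-2.8,0.5,3,0,0,0,0.2,-2.8,0.5,3,0,0,0,0.2,-2.8,0.5,3,0,0,0,0.2]}}

```text
t: 23.7
eef_pos: [0.567, 0.1523, 0.2532]
tcp_rot: [0.751, -0.66, 0.0, -0.0]
wrist_force: [-0.2, -0.4, -3.0]
gripper_width: 0.0395
```

```bash
python3 -c "
from h import *
st(); to(SF(0.0003,-.1050),.096,7.35)"
```

```text
t 23.7 grasp [567.  152.3  98.5] SF [-1.000e-01 -1.061e+02] th 7.36 F [-0.2 -0.4 -3. ] w 39.5 tilt [0.0002 0.0001]
shift [-1.1 -0.4  2.5] rz 0.01
```

Emit:
{"fn": "play_rows", "kwargs": {"rows": [-0.5,0,0,0,0,0,0.2,-1,0,1,0,0,0,0.2,-1,0,2,0,0,0,0.2,-1,0,3,0,0,0,0.2,-1,0,3,0,0,0,0.2]}}

```text
t: 24.12
eef_pos: [0.567, 0.1531, 0.2509]
tcp_rot: [0.751, -0.66, 0.0, -0.0]
wrist_force: [-1.3, -1.0, 3.3]
gripper_width: 0.0393
```

Emit:
{"fn": "play_rows", "kwargs": {"rows": [0,0,0.5,0,0,0,0.2,0,0,0.5,0,0,0,0.2]}}

```text
t: 24.28
eef_pos: [0.5669, 0.1532, 0.2509]
tcp_rot: [0.751, -0.66, 0.0, -0.0]
wrist_force: [-2.2, -1.8, 5.6]
gripper_width: 0.0393
```

```bash
python3 -c "
from h import *
st()"
```

```text
t 24.28 grasp [567.  153.1  96.2] SF [ 1.000e-01 -1.052e+02] th 7.38 F [-2.2 -1.8  5.6] w 39.3 tilt [ 0.0007 -0.0002]
```

Emit:
{"fn": "play_rows", "kwargs": {"rows": [0,0,-0.5,0,0,0,1,0,0,-0.5,0,0,0,1,0,0,-0.5,0,0,0,1,0,0,-0.5,0,0,0,1,0,0,-0.5,0,0,0,1,0,0,-30,0,0,0,1,0,0,-70,0,0,0,1,0,0,-95,0,0,0,1,0,0,-95,0,0,0,1,0,0,-95,0,0,0,1]}}

```text
t: 25.12
eef_pos: [0.567, 0.1534, 0.3465]
tcp_rot: [0.751, -0.66, 0.001, -0.002]
wrist_force: [-0.3, -0.7, 0.3]
gripper_width: 0.0853
```

```bash
python3 -c "
from h import *
st(); pose('m2'); to((.4685,-.296),.17,-18.1)"
```

```text
t 25.12 grasp [567.6 153.8 191.8] SF [   0.7 -104.7] th 7.36 F [-0.3 -0.7  0.3] w 85.3 tilt [0.0038 0.0024]
m2 top [ 468.3 -296.5   57.1   44.3   71.9   70.2  547. ]
m2 side [ 468.7 -297.4   56.6   45.3   72.    70.7  524. ]
shift [432.9 154.2  19.3] rz 25.44
```

Emit:
{"fn": "play_rows", "kwargs": {"rows": [216,77,10,0,0,12.5,1,216,77,10,0,0,12.5,1,216,77,10,0,0,12.5,1,216,77,10,0,0,12.5,1,216,77,10,0,0,12.5,1,216,77,10,0,0,12.5,1,216,77,10,0,0,12.5,1,216,77,10,0,0,12.5,1,216,77,10,0,0,12.5,1]}}

```text
t: 25.97
eef_pos: [0.5182, -0.0707, 0.3336]
tcp_rot: [-0.675, 0.738, 0.001, -0.001]
wrist_force: [0.6, 0.1, -0.3]
gripper_width: 0.0856
```

```bash
python3 -c "
from h import *
st(); to((.4685,-.2965),.15,-18.1)"
```

```text
t 25.97 grasp [517.9 -70.8 178.9] SF [ -77.3 -321. ] th -5.16 F [ 0.6  0.1 -0.3] w 85.6 tilt [-0.0018 -0.0002]
shift [229.3  28.9  29.1] rz 12.94
```

Emit:
{"fn": "play_rows", "kwargs": {"rows": [229,29,29,0,0,13,1,229,29,29,0,0,13,1,229,29,29,0,0,13,1,229,29,29,0,0,13,1,229,29,29,0,0,13,1,229,29,29,0,0,13,1,229,29,29,0,0,13,1,229,29,29,0,0,13,1,229,29,29,0,0,13,1]}}

```text
t: 26.72
eef_pos: [0.4694, -0.2954, 0.3052]
tcp_rot: [-0.587, 0.809, 0.0, -0.0]
wrist_force: [-0.7, -0.6, 0.3]
gripper_width: 0.0855
```

```bash
python3 -c "
from h import *
st(); to((.4685,-.2965),.067,-18.1)"
```

```text
t 26.72 grasp [ 469.3 -295.4  150.5] SF [-154.2 -537.5] th -18.07 F [-0.7 -0.6  0.3] w 85.5 tilt [-0.0006  0.0003]
shift [ 1.3  0.3 83.5] rz 0.03
```

Emit:
{"fn": "play_rows", "kwargs": {"rows": [1,0,35,0,0,0,1,1,0,65,0,0,0,1,1,0,80,0,0,0,1,1,0,84,0,0,0,1,1,0,84,0,0,0,1,1,0,84,0,0,0,1,1,0,84,0,0,0,0.2,1,0,84,0,0,0,0.2,1,0,84,0,0,0,0.2,1,0,84,0,0,0,0.2], "newtons": 60}}

```text
t: 27.55
eef_pos: [0.4687, -0.2974, 0.223]
tcp_rot: [-0.587, 0.81, -0.001, 0.0]
wrist_force: [1.2, -0.9, -3.1]
gripper_width: 0.0438
```

Emit:
{"fn": "play_rows", "kwargs": {"rows": [0,0,0,0,0,0,0.2,0,0,0,0,0,0,0.2,0,0,0,0,0,0,0.2,0,0,0,0,0,0,0.2]}}

```text
t: 27.88
eef_pos: [0.4687, -0.2974, 0.2229]
tcp_rot: [-0.587, 0.81, -0.001, 0.0]
wrist_force: [-1.2, 1.4, 5.2]
gripper_width: 0.0441
```

```bash
python3 -c "
from h import *
st()"
```

```text
t 27.88 grasp [ 469.  -297.6   68.2] SF [-154.8 -539.7] th -18.13 F [-1.2  1.4  5.2] w 44.1 tilt [ 0.0018 -0.0008]
```

Emit:
{"fn": "play_rows", "kwargs": {"rows": [0,0,-40,0,0,0,0.2,0,0,-80,0,0,0,0.2,0,0,-120,0,0,0,0.2,0,0,-130,0,0,0,0.2,0,0,-130,0,0,0,0.2]}}

```text
t: 28.3
eef_pos: [0.4688, -0.2975, 0.3553]
tcp_rot: [-0.587, 0.81, -0.003, 0.002]
wrist_force: [0.1, -0.4, -2.6]
gripper_width: 0.0437
```

```bash
python3 -c "
from h import *
st(); to(SF(0,-.17),.19,7.35)"
```

```text
t 28.3 grasp [ 470.1 -297.9  200.7] SF [-153.8 -540.2] th -18.15 F [ 0.1 -0.4 -2.6] w 43.7 tilt [ 0.008  -0.0025]
shift [-400.3   20.6   10.5] rz -25.5
```

Emit:
{"fn": "play_rows", "kwargs": {"rows": [-400,20.5,10,0,0,-25.5,0.2,-400,20.5,10,0,0,-25.5,0.2,-400,20.5,10,0,0,-25.5,0.2,-400,20.5,10,0,0,-25.5,0.2,-400,20.5,10,0,0,-25.5,0.2,-400,20.5,10,0,0,-25.5,0.2,-400,20.5,10,0,0,-25.5,0.2,-400,20.5,10,0,0,-25.5,0.2,-400,20.5,10,0,0,-25.5,0.2,-400,20.5,10,0,0,-25.5,0.2]}}

```text
t: 29.13
eef_pos: [0.5734, 0.0925, 0.3384]
tcp_rot: [0.752, -0.66, -0.001, 0.002]
wrist_force: [-0.1, -0.0, -2.0]
gripper_width: 0.044
```

Emit:
{"fn": "play_rows", "kwargs": {"rows": [0,0,0,0,0,0,0.2,0,0,0,0,0,0,0.2,0,0,0,0,0,0,0.2,0,0,0,0,0,0,0.2]}}

```text
t: 29.47
eef_pos: [0.5729, 0.0882, 0.3401]
tcp_rot: [0.751, -0.661, -0.001, 0.001]
wrist_force: [0.1, 0.0, -3.0]
gripper_width: 0.0436
```

```bash
python3 -c "
from h import *
st(); to(SF(0.0006,-.153),.107,7.35)"
```

```text
t 29.47 grasp [572.5  88.1 185.4] SF [  -2.9 -170.4] th 7.28 F [ 0.1  0.  -3. ] w 43.6 tilt [-0.003 -0.001]
shift [-17.5  -3.7  78.4] rz -0.07
```

Emit:
{"fn": "play_rows", "kwargs": {"rows": [-8,-3,20,0,0,0,0.2,-16,-3,45,0,0,0,0.2,-17,-3,62,0,0,0,0.2,-17,-3,72,0,0,0,0.2,-17,-3,76,0,0,0,0.2,-17,-3,78,0,0,0,0.2,-17,-3,78,0,0,0,0.2,-17,-3,78,0,0,0,0.2]}}

```text
t: 30.13
eef_pos: [0.5748, 0.1062, 0.2647]
tcp_rot: [0.751, -0.66, 0.001, -0.001]
wrist_force: [0.7, 0.3, -3.0]
gripper_width: 0.0435
```

```bash
python3 -c "
from h import *
st()
im,W=cloud('top'); q=rect(W,.045,.07,SF(0,-.153),.06); print(q)
im,W=cloud('side')
cv2.imwrite('pics/v6.png',cv2.resize(im[120:210,250:360],(733,600),interpolation=cv2.INTER_CUBIC))"
```

```text
t 30.13 grasp [575.1 106.3 110. ] SF [   2.1 -152.7] th 7.34 F [ 0.7  0.3 -3. ] w 43.5 tilt [0.0021 0.0007]
None
```

View pics/v6.png

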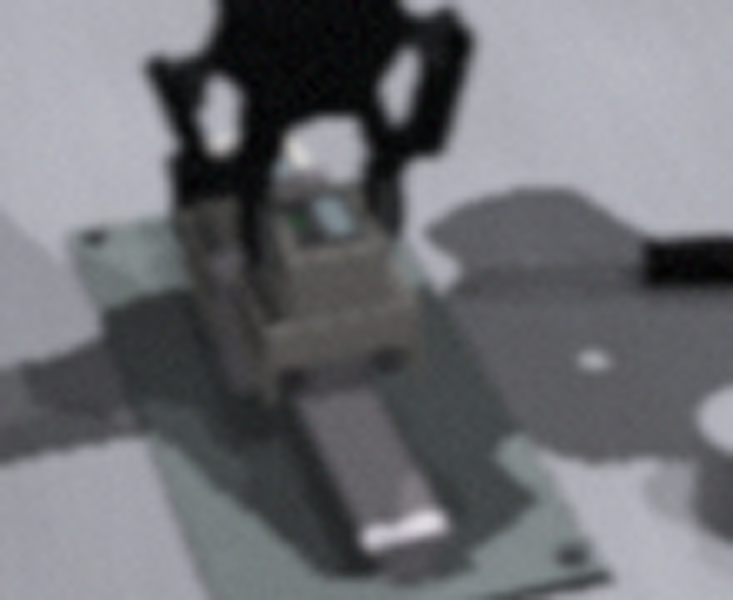

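m2 (about pixel 300,160) straddles the rail. I correct x by about 1.3 mm and push it down gently.

Emit:
{"fn": "play_rows", "kwargs": {"rows": [0,1.3,3,0,0,0,0.2,0,1.3,7,0,0,0,0.2,0,1.3,11,0,0,0,0.2,0,1.3,13,0,0,0,0.2,0,1.3,15,0,0,0,0.2,0,1.3,16,0,0,0,0.2,0,1.3,17,0,0,0,0.2]}}

```text
t: 30.82
eef_pos: [0.5737, 0.1065, 0.2491]
tcp_rot: [0.751, -0.66, 0.001, -0.001]
wrist_force: [-2.6, -0.5, 11.2]
gripper_width: 0.0435
```

Emit:
{"fn": "play_rows", "kwargs": {"rows": [0,0,1,0,0,0,0.2,0,0,2,0,0,0,0.2,0,0,3,0,0,0,0.2,0,0,4,0,0,0,0.2]}}

```text
t: 31.15
eef_pos: [0.5734, 0.1064, 0.2444]
tcp_rot: [0.751, -0.66, 0.001, -0.001]
wrist_force: [-1.4, -0.6, 5.9]
gripper_width: 0.0437
```

Emit:
{"fn": "play_rows", "kwargs": {"rows": [0,0,1,0,0,0,0.2,0,0,2,0,0,0,0.2,0,0,3,0,0,0,0.2,0,0,4,0,0,0,0.2]}}

```text
t: 31.48
eef_pos: [0.5732, 0.1065, 0.2389]
tcp_rot: [0.751, -0.66, 0.0, 0.0]
wrist_force: [-4.1, 0.2, 10.5]
gripper_width: 0.0437
```

```bash
python3 -c "
from h import *
st()"
```

```text
t 31.48 grasp [573.2 106.4  84.2] SF [   0.2 -152.3] th 7.38 F [-4.1  0.2 10.5] w 43.7 tilt [-0.     -0.0003]
```

Emit:
{"fn": "play_rows", "kwargs": {"rows": [0,0,1,0,0,0,0.2,0,0,1.5,0,0,0,0.2,0,0,1.5,0,0,0,0.2]}}

```text
t: 31.73
eef_pos: [0.5731, 0.1065, 0.2389]
tcp_rot: [0.751, -0.66, 0.0, -0.0]
wrist_force: [-5.5, 0.3, 11.8]
gripper_width: 0.0438
```

Emit:
{"fn": "play_rows", "kwargs": {"rows": [-1,0,-1.5,0,0,0,0.2,-2,0,-2,0,0,0,0.2,-3,0,-2,0,0,0,0.2,-4,0,-2,0,0,0,0.2]}}

```text
t: 32.07
eef_pos: [0.573, 0.1084, 0.2391]
tcp_rot: [0.751, -0.66, 0.001, 0.002]
wrist_force: [1.9, -8.2, 1.4]
gripper_width: 0.0435
```

Emit:
{"fn": "play_rows", "kwargs": {"rows": [-1,0,0,0,0,0,0.2,-2,0,0,0,0,0,0.2,-2,0,0,0,0,0,0.2]}}

```text
t: 32.32
eef_pos: [0.5727, 0.1107, 0.2391]
tcp_rot: [0.751, -0.66, 0.001, 0.001]
wrist_force: [2.5, -8.2, 1.9]
gripper_width: 0.0438
```

```bash
python3 -c "
from h import *
st()"
```

```text
t 32.32 grasp [572.6 110.2  84.4] SF [ 1.000e-01 -1.485e+02] th 7.36 F [ 2.5 -8.2  1.9] w 43.8 tilt [-0.0006 -0.0032]
```

Emit:
{"fn": "play_rows", "kwargs": {"rows": [-1,0,0,0,0,0,0.2,-1,0,0,0,0,0,0.2,-1,0,0,0,0,0,0.2]}}

```text
t: 32.57
eef_pos: [0.5726, 0.1116, 0.2391]
tcp_rot: [0.751, -0.66, 0.001, 0.001]
wrist_force: [2.0, -8.0, 1.2]
gripper_width: 0.0438
```

Emit:
{"fn": "play_rows", "kwargs": {"rows": [-0.5,0,0,0,0,0,0.2,-0.5,0,0,0,0,0,0.2,-0.5,0,0,0,0,0,0.2]}}

```text
t: 32.82
eef_pos: [0.5725, 0.1119, 0.2391]
tcp_rot: [0.751, -0.66, 0.001, 0.001]
wrist_force: [2.2, -8.9, 2.2]
gripper_width: 0.0434
```

Emit:
{"fn": "play_rows", "kwargs": {"rows": [-0.5,0,0,0,0,0,0.2,-0.5,0,0,0,0,0,0.2,-0.5,0,0,0,0,0,0.2]}}

```text
t: 33.07
eef_pos: [0.5725, 0.1124, 0.2391]
tcp_rot: [0.751, -0.66, 0.001, 0.002]
wrist_force: [2.5, -9.5, 2.5]
gripper_width: 0.0436
```

```bash
python3 -c "
from h import *
st()"
```

```text
t 33.07 grasp [572.4 111.8  84.4] SF [ 1.000e-01 -1.469e+02] th 7.36 F [ 2.5 -9.5  2.5] w 43.6 tilt [-0.0007 -0.0035]
```

Emit:
{"fn": "play_rows", "kwargs": {"rows": [-0.5,0,0,0,0,0,0.2,-0.5,0,0,0,0,0,0.2,-0.5,0,0,0,0,0,0.2]}}

```text
t: 33.32
eef_pos: [0.5725, 0.1125, 0.2391]
tcp_rot: [0.751, -0.66, 0.001, 0.002]
wrist_force: [3.4, -9.8, 2.5]
gripper_width: 0.0438
```

Emit:
{"fn": "play_rows", "kwargs": {"rows": [-0.5,0,0,0,0,0,0.2,-0.5,0,0,0,0,0,0.2,-0.5,0,0,0,0,0,0.2]}}

```text
t: 33.57
eef_pos: [0.5725, 0.1127, 0.2391]
tcp_rot: [0.751, -0.66, 0.001, 0.002]
wrist_force: [3.4, -12.2, 2.2]
gripper_width: 0.0435
```

```bash
python3 -c "
from h import *
st()"
```

```text
t 33.57 grasp [572.3 112.   84.4] SF [ 1.000e-01 -1.467e+02] th 7.35 F [  3.4 -12.2   2.2] w 43.5 tilt [-0.001  -0.0047]
```

Emit:
{"fn": "play_rows", "kwargs": {"rows": [1,0,0,0,0,0,0.2,2,0,0,0,0,0,0.2,2,0,0,0,0,0,1,2,0,0,0,0,0,1,2,0,0,0,0,0,1,2,0,0,0,0,0,1,2,0,-30,0,0,0,1,2,0,-70,0,0,0,1,2,0,-105,0,0,0,1,2,0,-105,0,0,0,1]}}

```text
t: 34.4
eef_pos: [0.574, 0.1143, 0.3524]
tcp_rot: [0.752, -0.659, 0.004, -0.007]
wrist_force: [1.4, 0.3, 1.3]
gripper_width: 0.0858
```

Emit:
{"fn": "play_rows", "kwargs": {"rows": [0,220,0,0,0,0,1,0,220,0,0,0,0,1,0,220,0,0,0,0,1,0,220,0,0,0,0,1,0,220,0,0,0,0,1,0,220,0,0,0,0,1,0,220,0,0,0,0,1]}}

```text
t: 34.98
eef_pos: [0.351, 0.084, 0.3442]
tcp_rot: [0.752, -0.66, -0.0, -0.0]
wrist_force: [1.1, -0.1, 0.6]
gripper_width: 0.0854
```

```bash
cat >> h.py <<'E'
def gaps(cam="top"):
    im,W=cloud(cam)
    d=W[...,:2]-PO; X=d@ux*1000; Y=(d@uy-.125)*1000; Z=W[...,2]*1000
    k=(abs(X)<18)&(Z>80)&(Z<94)&(Y<20)&(Y>-300)
    h,_=np.histogram(Y[k],np.arange(-300,20.5,1)); y=np.arange(-299.5,20,1)
    n,l=cv2.connectedComponents(cv2.morphologyEx((k*255).astype(np.uint8),cv2.MORPH_OPEN,np.ones((3,3))))
    for i in range(1,n):
        s=l==i
        if s.sum()>60: print(cam,"block y",np.round(np.percentile(Y[s],[.5,50,99.5]),1),"x",np.round((np.percentile(X[s],1)+np.percentile(X[s],99))/2,1),"z",np.round(np.median(Z[s]),1),s.sum())
    g=(abs(X)<25)&(Z>96)&(Z<112)&(Y<20)&(Y>-300)
    if g.sum()>20: print("gauge y",np.round(np.percentile(Y[g],[.5,50,99.5]),1),"z",np.round(np.median(Z[g]),1))
    return im,W
E
python3 -c "
from h import *
st(); im,W=gaps(); gaps('side')
cv2.imwrite('pics/v7.png',cv2.resize(im[160:290,160:340],(796,575),interpolation=cv2.INTER_CUBIC))"
```

```text
t 34.98 grasp [351.   84.2 189.5] SF [-223.  -145.9] th 7.47 F [ 1.1 -0.1  0.6] w 85.4 tilt [0.0001 0.001 ]
top block y [-174.6 -146.5 -118.2] x -0.1 z 87.1 473
top block y [-90.7 -57.6 -24.6] x -0.0 z 87.1 544
gauge y [-118.9 -107.6  -94.9] z 103.6
side block y [-69.5 -47.6 -26.2] x -0.3 z 87.5 77
side block y [-178.3 -149.4 -115.9] x -0.3 z 87.3 178
gauge y [-121.9 -113.2  -95.2] z 103.3
```

View pics/v7.png

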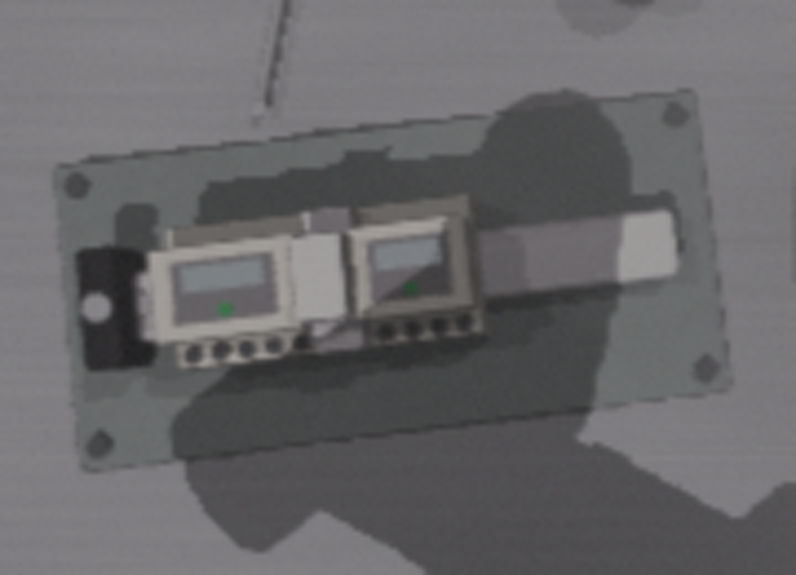

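m1 and m2 are both home, 86.8 mm apart (nominal 87), with the gauge between them. I grip the gauge high on the handle so the fingers clear the noses.

```bash
python3 -c "
from h import *
st(); to(SF(0.0003,-.1069),.150,7.35)"
```

```text
t 35.08 grasp [354.6  85.8 190.1] SF [-219.2 -144.8] th 7.45 F [0.8 0.3 0.1] w 85.5 tilt [0.0025 0.0015]
shift [ -37.5 -219.5   40.8] rz 0.1
```

Emit:
{"fn": "play_rows", "kwargs": {"rows": [-39,-222,0,0,0,0.1,1,-39,-222,0,0,0,0.1,1,-39,-222,0,0,0,0.1,1,-39,-222,0,0,0,0.1,1,-39,-222,0,0,0,0.1,1,-39,-222,0,0,0,0.1,1,-39,-222,0,0,0,0.1,1,-39,-222,30,0,0,0.1,1,-39,-222,40,0,0,0.1,1,-39,-222,40,0,0,0.1,1]}}

```text
t: 35.92
eef_pos: [0.5686, 0.1515, 0.3]
tcp_rot: [0.75, -0.661, -0.002, 0.004]
wrist_force: [-0.4, -0.3, -0.3]
gripper_width: 0.0851
```

```bash
python3 -c "
from h import *
st(); to(SF(0.0003,-.1069),.103,7.35)"
```

```text
t 35.92 grasp [567.5 151.  145.3] SF [   0.2 -107.4] th 7.19 F [-0.4 -0.3 -0.3] w 85.1 tilt [-0.0076 -0.0035]
shift [-0.6 -0.4 42.3] rz -0.16
```

Emit:
{"fn": "play_rows", "kwargs": {"rows": [0,0,0,0,0,0,1,0,0,0,0,0,0,1,0,0,0,0,0,0,1]}}

```text
t: 36.17
eef_pos: [0.5694, 0.1523, 0.3056]
tcp_rot: [0.751, -0.661, 0.001, -0.001]
wrist_force: [-0.3, 1.0, 0.5]
gripper_width: 0.0852
```

```bash
python3 -c "
from h import *
st(); to(SF(0.0003,-.1069),.103,7.35)"
```

```text
t 36.17 grasp [569.8 152.5 150.9] SF [   2.7 -106.2] th 7.28 F [-0.3  1.   0.5] w 85.2 tilt [0.0025 0.001 ]
shift [ 0.7  2.5 47.9] rz -0.07
```

Emit:
{"fn": "play_rows", "kwargs": {"rows": [0.6,2.2,20,0,0,0,1,0.6,2.2,35,0,0,0,1,0.6,2.2,44,0,0,0,1,0.6,2.2,47,0,0,0,1,0.6,2.2,47,0,0,0,1,0.6,2.2,47,0,0,0,1,0.6,2.2,47,0,0,0,1]}}

```text
t: 36.75
eef_pos: [0.5674, 0.1515, 0.2582]
tcp_rot: [0.751, -0.661, 0.0, -0.001]
wrist_force: [-0.8, -1.0, 0.6]
gripper_width: 0.085
```

```bash
python3 -c "
from h import *
st(); to(SF(0.0003,-.1069),.103,7.35)"
```

```text
t 36.75 grasp [567.7 151.7 103.5] SF [   0.6 -106.8] th 7.27 F [-0.8 -1.   0.6] w 85.0 tilt [0.002  0.0009]
shift [0.1 0.3 0.5] rz -0.08
```

Emit:
{"fn": "play_rows", "kwargs": {"rows": [0,0,0,0,0,0,0.2,0,0,0,0,0,0,0.2,0,0,0,0,0,0,0.2,0,0,0,0,0,0,0.2,0,0,0,0,0,0,0.2,0,0,0,0,0,0,0.2,0,0,0,0,0,0,0.2], "newtons": 60}}

```text
t: 37.33
eef_pos: [0.5671, 0.1513, 0.2576]
tcp_rot: [0.75, -0.661, 0.0, -0.0]
wrist_force: [-0.3, 0.6, 3.7]
gripper_width: 0.0389
```

```bash
python3 -c "
from h import *
st()"
```

```text
t 37.33 grasp [567.2 151.3 102.9] SF [  -0. -107.] th 7.26 F [-0.3  0.6  3.7] w 38.9 tilt [0.0005 0.0001]
```

Emit:
{"fn": "play_rows", "kwargs": {"rows": [0,0,-3,0,0,0,0.2,0,0,-10,0,0,0,0.2,0,0,-20,0,0,0,0.2,0,0,-45,0,0,0,0.2,0,0,-80,0,0,0,0.2,0,0,-97,0,0,0,0.2,0,0,-97,0,0,0,0.2,0,0,-97,0,0,0,0.2]}}

```text
t: 38.0
eef_pos: [0.5668, 0.1512, 0.3552]
tcp_rot: [0.75, -0.661, 0.0, -0.001]
wrist_force: [-0.3, 0.4, -3.4]
gripper_width: 0.0388
```

```bash
python3 -c "
from h import *
st()
im,W=cloud('side'); cv2.imwrite('pics/v8.png',cv2.resize(im[100:200,240:350],(660,600),interpolation=cv2.INTER_CUBIC))"
```

```text
t 38.0 grasp [567.1 151.4 200.5] SF [-1.000e-01 -1.069e+02] th 7.23 F [-0.3  0.4 -3.4] w 38.8 tilt [0.0017 0.0016]
```

View pics/v8.png

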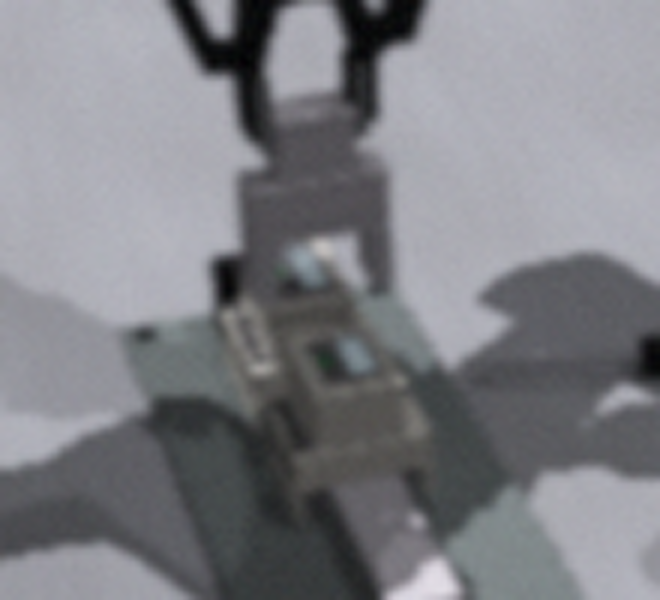

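Emit:
{"fn": "play_rows", "kwargs": {"rows": [35,0,0,0,0,0,0.2,65,0,0,0,0,0,0.2,84,0,0,0,0,-0.1,0.2,84,0,0,0,0,-0.1,0.2,84,0,0,0,0,-0.1,0.2,84,0,20,0,0,-0.1,0.2,84,0,45,0,0,-0.1,0.2,84,0,70,0,0,-0.1,0.2,84,0,88,0,0,-0.1,0.2,84,0,90,0,0,-0.1,0.2]}}

```text
t: 38.88
eef_pos: [0.5759, 0.0684, 0.2591]
tcp_rot: [0.751, -0.66, -0.003, 0.004]
wrist_force: [-1.6, 0.8, -2.3]
gripper_width: 0.0386
```

Emit:
{"fn": "play_rows", "kwargs": {"rows": [0,0,0,0,0,0,0.2,0,0,0,0,0,0,0.2,0,0,0,0,0,0,0.2]}}

```text
t: 39.13
eef_pos: [0.5782, 0.0685, 0.2655]
tcp_rot: [0.751, -0.66, 0.001, -0.001]
wrist_force: [0.3, -0.0, -3.4]
gripper_width: 0.0384
```

```bash
python3 -c "
from h import *
st(); to(SF(0.0,-.1882),.103,7.35)"
```

```text
t 39.13 grasp [578.6  68.6 110.8] SF [   0.7 -190.5] th 7.4 F [ 0.3 -0.  -3.4] w 38.4 tilt [0.0027 0.0007]
shift [-2.3  0.8  7.8] rz 0.05
```

Emit:
{"fn": "play_rows", "kwargs": {"rows": [-1,0.5,2,0,0,0,0.2,-2,0.5,4,0,0,0,0.2,-2.3,0.5,6,0,0,0,0.2,-2.3,0.5,7,0,0,0,0.2,-2.3,0.5,8,0,0,0,0.2,-2.3,0.5,8.5,0,0,0,0.2,-2.3,0.5,8.5,0,0,0,0.2]}}

```text
t: 39.72
eef_pos: [0.5768, 0.0702, 0.2576]
tcp_rot: [0.751, -0.66, 0.0, -0.0]
wrist_force: [-3.9, 0.4, 8.6]
gripper_width: 0.0389
```

```bash
python3 -c "
from h import *
st()"
```

```text
t 39.72 grasp [576.9  70.2 102.9] SF [  -0.8 -188.7] th 7.39 F [-3.9  0.4  8.6] w 38.9 tilt [ 0.0007 -0.0002]
```

Emit:
{"fn": "play_rows", "kwargs": {"rows": [0,0,-1,0,0,0,0.2,0,0,-1,0,0,0,1,0,0,-1,0,0,0,1,0,0,-1,0,0,0,1,0,0,-1,0,0,0,1,0,0,-30,0,0,0,1,0,0,-70,0,0,0,1,0,0,-90,0,0,0,1,0,0,-90,0,0,0,1,0,0,-90,0,0,0,1]}}

```text
t: 40.55
eef_pos: [0.577, 0.0703, 0.3469]
tcp_rot: [0.751, -0.66, 0.001, -0.002]
wrist_force: [-0.7, -0.8, -0.2]
gripper_width: 0.0853
```

```bash
python3 -c "
from h import *
st(); pose('m3'); to((.6032,-.2865),.16,2.2)
im,W=cloud('top'); cv2.imwrite('pics/v9.png',cv2.resize(im[130:300,400:520],(423,600),interpolation=cv2.INTER_CUBIC))"
```

```text
t 40.55 grasp [577.4  70.5 192.2] SF [  -0.2 -188.5] th 7.35 F [-0.7 -0.8 -0.2] w 85.3 tilt [0.003  0.0015]
m3 top [ 603.2 -286.6   44.5   42.8    1.3   70.3  395. ]
m3 side [ 603.  -287.6   45.1   44.1    1.7   70.7  374. ]
shift [357.1  18.5  29.7] rz 5.13
```

View pics/v9.png

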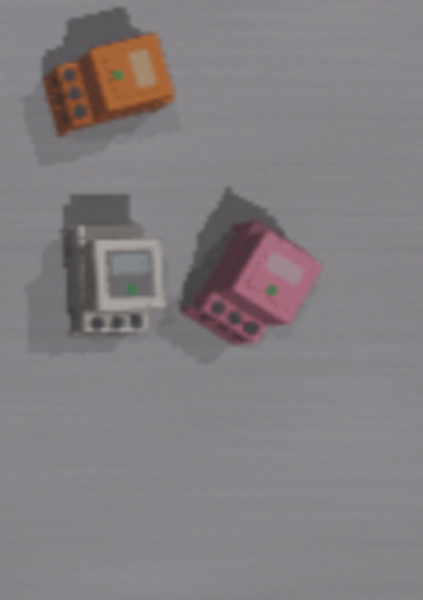

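The white one at (432,210) is m3, with its terminals facing the robot. The orange one (432,155) and the pink one (472,211) stay clear of the fingers.

Emit:
{"fn": "play_rows", "kwargs": {"rows": [357,18.5,30,0,0,5.8,1,357,18.5,30,0,0,5.8,1,357,18.5,30,0,0,5.8,1,357,18.5,30,0,0,5.8,1,357,18.5,30,0,0,5.8,1,357,18.5,30,0,0,5.8,1,357,18.5,30,0,0,5.8,1,357,18.5,30,0,0,5.8,1,357,18.5,30,0,0,5.8,1,357,18.5,30,0,0,5.8,1]}}

```text
t: 41.53
eef_pos: [0.6034, -0.2911, 0.3122]
tcp_rot: [0.715, -0.7, -0.002, 0.001]
wrist_force: [0.3, 0.3, 0.2]
gripper_width: 0.0853
```

Emit:
{"fn": "play_rows", "kwargs": {"rows": [0,0,0,0,0,0,1,0,0,0,0,0,0,1,0,0,0,0,0,0,1,0,0,0,0,0,0,1]}}

```text
t: 41.87
eef_pos: [0.6044, -0.2848, 0.3156]
tcp_rot: [0.717, -0.697, -0.0, 0.0]
wrist_force: [0.2, 0.1, 0.4]
gripper_width: 0.0853
```

```bash
python3 -c "
from h import *
st(); to((.6032,-.2872),.066,1.5)"
```

```text
t 41.87 grasp [ 604.4 -284.8  160.9] SF [ -18.9 -544.4] th 1.67 F [0.2 0.1 0.4] w 85.3 tilt [-0.0002  0.0001]
shift [ 2.4  1.2 94.9] rz 0.17
```

Emit:
{"fn": "play_rows", "kwargs": {"rows": [2.4,1.2,35,0,0,0.2,1,2.4,1.2,70,0,0,0.2,1,2.4,1.2,90,0,0,0.2,1,2.4,1.2,95,0,0,0.2,1,2.4,1.2,95,0,0,0.2,1,2.4,1.2,95,0,0,0.2,1,2.4,1.2,95,0,0,0.2,0.2,2.4,1.2,95,0,0,0.2,0.2,2.4,1.2,95,0,0,0.2,0.2,2.4,1.2,95,0,0,0.2,0.2], "newtons": 60}}

```text
t: 42.7
eef_pos: [0.6035, -0.2889, 0.2226]
tcp_rot: [0.716, -0.699, 0.001, -0.001]
wrist_force: [0.5, 0.4, -1.4]
gripper_width: 0.0436
```

Emit:
{"fn": "play_rows", "kwargs": {"rows": [0,0,0,0,0,0,0.2,0,0,0,0,0,0,0.2,0,0,0,0,0,0,0.2,0,0,0,0,0,0,0.2]}}

```text
t: 43.03
eef_pos: [0.6036, -0.2889, 0.2224]
tcp_rot: [0.716, -0.699, 0.001, -0.001]
wrist_force: [-1.4, 0.2, 5.3]
gripper_width: 0.0439
```

```bash
python3 -c "
from h import *
st()"
```

```text
t 43.03 grasp [ 604.  -289.1   67.7] SF [ -19.9 -548.5] th 1.38 F [-1.4  0.2  5.3] w 43.9 tilt [ 0.0027 -0.0011]
```

Emit:
{"fn": "play_rows", "kwargs": {"rows": [0,0,-40,0,0,0,0.2,0,0,-80,0,0,0,0.2,0,0,-120,0,0,0,0.2,0,0,-130,0,0,0,0.2,0,0,-130,0,0,0,0.2]}}

```text
t: 43.45
eef_pos: [0.6035, -0.2889, 0.355]
tcp_rot: [0.715, -0.699, 0.004, -0.002]
wrist_force: [0.5, 0.7, -2.6]
gripper_width: 0.0435
```

```bash
python3 -c "
from h import *
st(); to(SF(0,-.24),.19,7.35); gaps()"
```

```text
t 43.45 grasp [ 604.8 -289.2  200.3] SF [ -19.1 -548.7] th 1.36 F [ 0.5  0.7 -2.6] w 43.5 tilt [ 0.0083 -0.0021]
shift [-309.1   13.3    9.5] rz -5.99
top block y [-173.9 -146.8 -118.7] x 0.1 z 87.1 450
top block y [-93.7 -60.2 -24.7] x -0.0 z 87.2 572
gauge y [-200.4 -188.6 -176.5] z 103.3
```

Emit:
{"fn": "play_rows", "kwargs": {"rows": [-309,13,10,0,0,-6,0.2,-309,13,10,0,0,-6,0.2,-309,13,10,0,0,-6,0.2,-309,13,10,0,0,-6,0.2,-309,13,10,0,0,-6,0.2,-309,13,10,0,0,-6,0.2,-309,13,10,0,0,-6,0.2,-309,13,10,0,0,-6,0.2,-309,13,10,0,0,-6,0.2,-309,13,10,0,0,-6,0.2]}}

```text
t: 44.33
eef_pos: [0.5819, 0.021, 0.3375]
tcp_rot: [0.752, -0.66, -0.002, 0.002]
wrist_force: [0.8, -0.0, -2.7]
gripper_width: 0.044
```

Emit:
{"fn": "play_rows", "kwargs": {"rows": [0,0,0,0,0,0,0.2,0,0,0,0,0,0,0.2,0,0,0,0,0,0,0.2]}}

```text
t: 44.58
eef_pos: [0.5827, 0.0187, 0.3398]
tcp_rot: [0.75, -0.661, -0.0, 0.001]
wrist_force: [-0.1, 0.5, -1.7]
gripper_width: 0.0437
```

```bash
python3 -c "
from h import *
st(); to(SF(0.0006,-.229),.107,7.35)"
```

```text
t 44.58 grasp [582.4  18.6 185.1] SF [  -1.9 -240.6] th 7.24 F [-0.1  0.5 -1.7] w 43.7 tilt [-0.0015 -0.0003]
shift [-11.6  -2.6  78.1] rz -0.11
```

Emit:
{"fn": "play_rows", "kwargs": {"rows": [-6,-2,20,0,0,-0.1,0.2,-11.5,-2,45,0,0,-0.1,0.2,-11.5,-2,62,0,0,-0.1,0.2,-11.5,-2,72,0,0,-0.1,0.2,-11.5,-2,76,0,0,-0.1,0.2,-11.5,-2,78,0,0,-0.1,0.2,-11.5,-2,78,0,0,-0.1,0.2,-11.5,-2,78,0,0,-0.1,0.2]}}

```text
t: 45.25
eef_pos: [0.5838, 0.0314, 0.2637]
tcp_rot: [0.752, -0.66, 0.001, -0.001]
wrist_force: [-0.2, 0.7, -1.7]
gripper_width: 0.0439
```

```bash
python3 -c "
from h import *
st()"
```

```text
t 45.25 grasp [584.1  31.5 109. ] SF [   1.4 -228. ] th 7.44 F [-0.2  0.7 -1.7] w 43.9 tilt [0.0023 0.0005]
```

Emit:
{"fn": "play_rows", "kwargs": {"rows": [0,0.8,3,0,0,0,0.2,0,0.8,7,0,0,0,0.2,0,0.8,11,0,0,0,0.2,0,0.8,13,0,0,0,0.2,0,0.8,15,0,0,0,0.2,0,0.8,16,0,0,0,0.2,0,0.8,17,0,0,0,0.2]}}

```text
t: 45.83
eef_pos: [0.583, 0.0316, 0.2474]
tcp_rot: [0.752, -0.659, 0.001, -0.001]
wrist_force: [-2.4, 0.1, 7.5]
gripper_width: 0.0436
```

Emit:
{"fn": "play_rows", "kwargs": {"rows": [0,0,1,0,0,0,0.2,0,0,2,0,0,0,0.2,0,0,3,0,0,0,0.2,0,0,4,0,0,0,0.2]}}

```text
t: 46.17
eef_pos: [0.5827, 0.0315, 0.242]
tcp_rot: [0.752, -0.66, 0.0, -0.001]
wrist_force: [0.3, -1.1, -0.3]
gripper_width: 0.0441
```

Emit:
{"fn": "play_rows", "kwargs": {"rows": [0,0,1,0,0,0,0.2,0,0,2,0,0,0,0.2,0,0,3,0,0,0,0.2,0,0,4,0,0,0,0.2]}}

```text
t: 46.5
eef_pos: [0.5826, 0.0317, 0.2384]
tcp_rot: [0.752, -0.659, 0.0, 0.0]
wrist_force: [-3.8, 1.0, 10.9]
gripper_width: 0.044
```

```bash
python3 -c "
from h import *
st()"
```

```text
t 46.5 grasp [582.6  31.6  83.7] SF [  -0.  -227.7] th 7.49 F [-3.8  1.  10.9] w 44.0 tilt [-0.0001 -0.0004]
```

Home at 83.7 mm, as expected. A small extra push to confirm, then I relieve it and slide.

Emit:
{"fn": "play_rows", "kwargs": {"rows": [0,0,1,0,0,0,0.2,0,0,1.5,0,0,0,0.2,0,0,1.5,0,0,0,0.2]}}

```text
t: 46.75
eef_pos: [0.5825, 0.0317, 0.2384]
tcp_rot: [0.752, -0.659, 0.0, -0.0]
wrist_force: [-3.6, 2.1, 12.1]
gripper_width: 0.0436
```

Emit:
{"fn": "play_rows", "kwargs": {"rows": [-1,0,-1.5,0,0,0,0.2,-2,0,-2.5,0,0,0,0.2,-3,0,-2.5,0,0,0,0.2,-4,0,-2.5,0,0,0,0.2]}}

```text
t: 47.08
eef_pos: [0.5823, 0.0341, 0.2385]
tcp_rot: [0.752, -0.66, 0.001, 0.001]
wrist_force: [1.6, -7.7, 0.6]
gripper_width: 0.0437
```

Emit:
{"fn": "play_rows", "kwargs": {"rows": [-1,0,0,0,0,0,0.2,-2,0,0,0,0,0,0.2,-2,0,0,0,0,0,0.2]}}

```text
t: 47.33
eef_pos: [0.5821, 0.0361, 0.2386]
tcp_rot: [0.752, -0.66, 0.001, 0.001]
wrist_force: [2.2, -7.0, 1.3]
gripper_width: 0.0436
```

```bash
python3 -c "
from h import *
st()"
```

```text
t 47.33 grasp [582.   35.7  83.9] SF [-1.000e-01 -2.236e+02] th 7.46 F [ 2.2 -7.   1.3] w 43.6 tilt [-0.0002 -0.0025]
```

Emit:
{"fn": "play_rows", "kwargs": {"rows": [-1,0,0,0,0,0,0.2,-1,0,0,0,0,0,0.2,-1,0,0,0,0,0,0.2]}}

```text
t: 47.58
eef_pos: [0.582, 0.037, 0.2386]
tcp_rot: [0.752, -0.66, 0.001, 0.001]
wrist_force: [2.0, -7.5, 0.8]
gripper_width: 0.044
```

Emit:
{"fn": "play_rows", "kwargs": {"rows": [-0.5,0,0,0,0,0,0.2,-0.7,0,0,0,0,0,0.2,-0.7,0,0,0,0,0,0.2]}}

```text
t: 47.83
eef_pos: [0.5819, 0.0373, 0.2386]
tcp_rot: [0.752, -0.66, 0.001, 0.001]
wrist_force: [2.7, -8.9, 0.2]
gripper_width: 0.0436
```

Emit:
{"fn": "play_rows", "kwargs": {"rows": [-0.5,0,0,0,0,0,0.2,-0.7,0,0,0,0,0,0.2,-0.7,0,0,0,0,0,0.2]}}

```text
t: 48.08
eef_pos: [0.5819, 0.0379, 0.2386]
tcp_rot: [0.751, -0.66, 0.001, 0.001]
wrist_force: [2.5, -10.0, 0.3]
gripper_width: 0.044
```

```bash
python3 -c "
from h import *
st()"
```

```text
t 48.08 grasp [581.8  37.4  83.9] SF [-1.000e-01 -2.219e+02] th 7.44 F [  2.5 -10.    0.3] w 44.0 tilt [-0.0002 -0.0032]
```

Emit:
{"fn": "play_rows", "kwargs": {"rows": [-0.5,0,0,0,0,0,0.2,-0.7,0,0,0,0,0,0.2,-0.7,0,0,0,0,0,0.2]}}

```text
t: 48.33
eef_pos: [0.5819, 0.0381, 0.2386]
tcp_rot: [0.751, -0.66, 0.001, 0.002]
wrist_force: [4.1, -12.2, 1.1]
gripper_width: 0.044
```

Emit:
{"fn": "play_rows", "kwargs": {"rows": [-0.5,0,0,0,0,0,0.2,-0.7,0,0,0,0,0,0.2,-0.7,0,0,0,0,0,0.2]}}

```text
t: 48.58
eef_pos: [0.5818, 0.0385, 0.2386]
tcp_rot: [0.751, -0.66, 0.001, 0.002]
wrist_force: [4.7, -13.5, -1.1]
gripper_width: 0.0437
```

```bash
python3 -c "
from h import *
st(); gaps('side')"
```

```text
t 48.58 grasp [581.7  37.8  83.9] SF [-1.000e-01 -2.215e+02] th 7.42 F [  4.7 -13.5  -1.1] w 43.7 tilt [-0.0004 -0.0044]
side block y [-243.  -221.5 -195.9] x 0.2 z 87.3 148
gauge y [-233.8 -198.1 -177.9] z 103.3
```

Emit:
{"fn": "play_rows", "kwargs": {"rows": [1,0,0,0,0,0,0.2,2,0,0,0,0,0,0.2,2,0,0,0,0,0,1,2,0,0,0,0,0,1,2,0,0,0,0,0,1,2,0,0,0,0,0,1,2,0,-30,0,0,0,1,2,0,-70,0,0,0,1,2,0,-105,0,0,0,1,2,0,-105,0,0,0,1]}}

```text
t: 49.47
eef_pos: [0.5834, 0.04, 0.3519]
tcp_rot: [0.752, -0.659, 0.005, -0.006]
wrist_force: [0.6, -0.1, 0.7]
gripper_width: 0.0855
```

Emit:
{"fn": "play_rows", "kwargs": {"rows": [0,200,0,0,0,0,1,0,200,0,0,0,0,1,0,200,0,0,0,0,1,0,200,0,0,0,0,1,0,200,0,0,0,0,1,0,200,0,0,0,0,1,0,200,0,0,0,0,1]}}

```text
t: 50.05
eef_pos: [0.3816, 0.013, 0.3441]
tcp_rot: [0.752, -0.659, 0.0, -0.001]
wrist_force: [0.4, 0.6, 0.6]
gripper_width: 0.0852
```

```bash
python3 -c "
from h import *
st(); im,W=gaps(); gaps()
cv2.imwrite('pics/v10.png',cv2.resize(im[160:290,160:340],(796,575),interpolation=cv2.INTER_CUBIC)); to(SF(0.0003,-.1869),.150,7.35)"
```

```text
t 50.05 grasp [381.9  13.2 189.4] SF [-201.5 -220.3] th 7.54 F [0.4 0.6 0.6] w 85.2 tilt [0.0017 0.0009]
top block y [-240.9 -219.5 -198.7] x -0.1 z 87.1 341
top block y [-172.6 -145.9 -119. ] x -0.0 z 87.4 439
top block y [-93.6 -60.7 -24.7] x 0.1 z 87.3 572
gauge y [-198.9 -187.4 -175.1] z 103.5
top block y [-240.8 -219.9 -198.7] x -0.0 z 87.1 337
top block y [-172.3 -145.6 -118.9] x -0.1 z 87.1 432
top block y [-93.8 -59.4 -24.5] x -0.0 z 87.1 582
gauge y [-198.9 -187.3 -174.8] z 103.3
shift [ -32.5 -199.5   39.9] rz 0.15
```

View pics/v10.png

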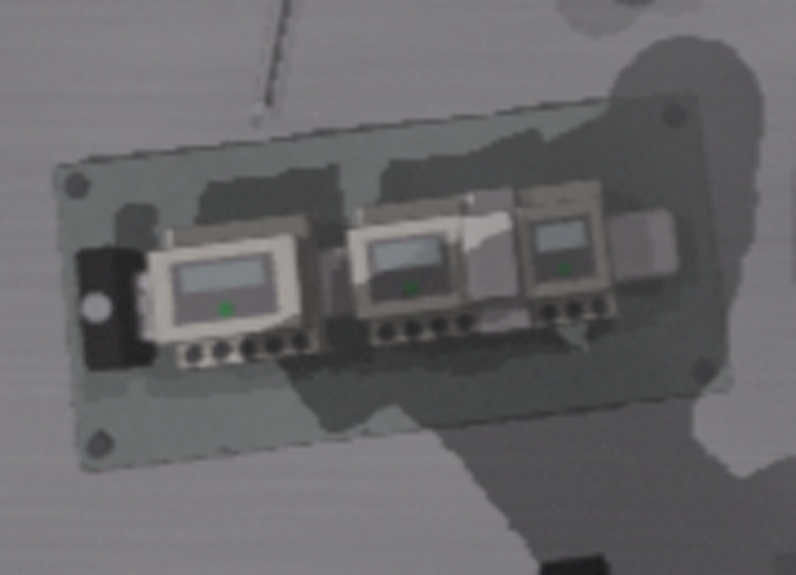

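All three are home and the spacing reads right: m1 -59.2, m2 -146.6, m3 -219.8 mm, with the gauge at about -187. Now I take the gauge back to its mat.

Emit:
{"fn": "play_rows", "kwargs": {"rows": [-33,-200,0,0,0,0.1,1,-33,-200,0,0,0,0.1,1,-33,-200,0,0,0,0.1,1,-33,-200,0,0,0,0.1,1,-33,-200,0,0,0,0.1,1,-33,-200,0,0,0,0.1,1,-33,-200,30,0,0,0.1,1,-33,-200,40,0,0,0.1,1,-33,-200,40,0,0,0.1,1,-33,-200,40,0,0,0.1,1]}}

```text
t: 50.98
eef_pos: [0.5775, 0.0718, 0.3028]
tcp_rot: [0.751, -0.66, -0.0, 0.001]
wrist_force: [-0.3, -0.4, 0.1]
gripper_width: 0.0857
```

Emit:
{"fn": "play_rows", "kwargs": {"rows": [0,0,0,0,0,0,1,0,0,0,0,0,0,1,0,0,0,0,0,0,1]}}

```text
t: 51.23
eef_pos: [0.5773, 0.072, 0.305]
tcp_rot: [0.751, -0.66, 0.001, -0.001]
wrist_force: [0.6, -0.8, -0.5]
gripper_width: 0.0855
```

```bash
python3 -c "
from h import *
st(); to(SF(0.0,-.1869),.103,7.35)"
```

```text
t 51.23 grasp [577.7  72.1 150.3] SF [   0.3 -186.9] th 7.37 F [ 0.6 -0.8 -0.5] w 85.5 tilt [0.0025 0.0008]
shift [-0.   0.4 47.3] rz 0.02
```

Emit:
{"fn": "play_rows", "kwargs": {"rows": [0,0,20,0,0,0,1,0,0,35,0,0,0,1,0,0,44,0,0,0,1,0,0,47,0,0,0,1,0,0,47,0,0,0,1,0,0,47,0,0,0,1,0,0,47,0,0,0,1]}}

```text
t: 51.82
eef_pos: [0.5776, 0.0721, 0.2576]
tcp_rot: [0.751, -0.66, 0.001, -0.001]
wrist_force: [0.2, -0.0, -0.0]
gripper_width: 0.0858
```

```bash
python3 -c "
from h import *
st(); to(SF(0.0,-.1869),.103,7.35)"
```

```text
t 51.82 grasp [577.9  72.2 102.9] SF [   0.5 -186.9] th 7.37 F [ 0.2 -0.  -0. ] w 85.8 tilt [0.002  0.0006]
shift [ 0.   0.5 -0.1] rz 0.02
```

Emit:
{"fn": "play_rows", "kwargs": {"rows": [0,0,0,0,0,0,0.2,0,0,0,0,0,0,0.2,0,0,0,0,0,0,0.2,0,0,0,0,0,0,0.2,0,0,0,0,0,0,0.2,0,0,0,0,0,0,0.2,0,0,0,0,0,0,0.2], "newtons": 60}}

```text
t: 52.4
eef_pos: [0.5772, 0.0719, 0.2572]
tcp_rot: [0.751, -0.66, 0.0, -0.0]
wrist_force: [-2.3, -1.0, 5.8]
gripper_width: 0.0387
```

```bash
python3 -c "
from h import *
st()"
```

```text
t 52.4 grasp [577.2  71.9 102.5] SF [  -0.2 -187.1] th 7.36 F [-2.3 -1.   5.8] w 38.7 tilt [ 0.0003 -0.0001]
```

Emit:
{"fn": "play_rows", "kwargs": {"rows": [0,0,-3,0,0,0,0.2,0,0,-10,0,0,0,0.2,0,0,-20,0,0,0,0.2,0,0,-45,0,0,0,0.2,0,0,-80,0,0,0,0.2,0,0,-97,0,0,0,0.2,0,0,-97,0,0,0,0.2,0,0,-97,0,0,0,0.2]}}

```text
t: 53.07
eef_pos: [0.577, 0.072, 0.3547]
tcp_rot: [0.751, -0.66, 0.0, -0.001]
wrist_force: [0.5, 0.0, -3.6]
gripper_width: 0.0391
```

```bash
python3 -c "
from h import *
st(); to((.63,-.1415),.18,1)"
```

```text
t 53.07 grasp [577.3  72.2 200. ] SF [-1.000e-01 -1.868e+02] th 7.33 F [ 0.5  0.  -3.6] w 39.1 tilt [0.0021 0.0016]
shift [218.7 -25.   19.7] rz 6.33
```

Emit:
{"fn": "play_rows", "kwargs": {"rows": [218,-25,0,0,0,6,0.2,218,-25,0,0,0,6,0.2,218,-25,0,0,0,6,0.2,218,-25,0,0,0,6,0.2,218,-25,0,0,0,6,0.2,218,-25,20,0,0,6,0.2,218,-25,20,0,0,6,0.2,218,-25,20,0,0,6,0.2,218,-25,20,0,0,6,0.2,218,-25,20,0,0,6,0.2]}}

```text
t: 53.9
eef_pos: [0.6299, -0.14, 0.3338]
tcp_rot: [0.716, -0.698, 0.0, -0.0]
wrist_force: [0.3, 0.7, -2.3]
gripper_width: 0.0386
```

```bash
python3 -c "
from h import *
st(); to((.63,-.1415),.100,1)"
```

```text
t 53.9 grasp [ 630.  -140.   179.1] SF [  25. -404.] th 1.44 F [ 0.3  0.7 -2.3] w 38.6 tilt [ 0.0001 -0.0001]
shift [ 1.5 -0.  79.1] rz 0.44
```

Emit:
{"fn": "play_rows", "kwargs": {"rows": [0,0,25,0,0,0,0.2,0,0,50,0,0,0,0.2,0,0,68,0,0,0,0.2,0,0,75,0,0,0,0.2,0,0,78,0,0,0,0.2,0,0,80,0,0,0,0.2,0,0,81,0,0,0,0.2,0,0,81,0,0,0,0.2,0,0,81,0,0,0,0.2]}}

```text
t: 54.65
eef_pos: [0.6302, -0.141, 0.2539]
tcp_rot: [0.716, -0.699, 0.001, -0.001]
wrist_force: [0.5, 0.5, -2.0]
gripper_width: 0.0388
```

```bash
python3 -c "
from h import *
st()"
```

```text
t 54.65 grasp [ 630.6 -141.    99.2] SF [  25.4 -405.1] th 1.37 F [ 0.5  0.5 -2. ] w 38.8 tilt [ 0.0023 -0.0001]
```

Emit:
{"fn": "play_rows", "kwargs": {"rows": [0,0,1,0,0,0,0.2,0,0,1.5,0,0,0,0.2,0,0,1.5,0,0,0,0.2,0,0,1.5,0,0,0,0.2]}}

```text
t: 54.98
eef_pos: [0.6302, -0.1411, 0.2531]
tcp_rot: [0.716, -0.699, 0.001, -0.001]
wrist_force: [-1.9, 0.7, 6.9]
gripper_width: 0.0386
```

Emit:
{"fn": "play_rows", "kwargs": {"rows": [0,0,0,0,0,0,1,0,0,0,0,0,0,1,0,0,0,0,0,0,1,0,0,0,0,0,0,1,0,0,-30,0,0,0,1,0,0,-65,0,0,0,1,0,0,-100,0,0,0,1,0,0,-130,0,0,0,1,0,0,-130,0,0,0,1,0,0,-130,0,0,0,1]}}

```text
t: 55.82
eef_pos: [0.6301, -0.1411, 0.3836]
tcp_rot: [0.715, -0.699, 0.002, -0.002]
wrist_force: [0.4, 0.1, -0.6]
gripper_width: 0.0849
```

Emit:
{"fn": "play_rows", "kwargs": {"rows": [0,200,0,0,0,0,1,0,200,0,0,0,0,1,0,200,0,0,0,0,1,0,200,0,0,0,0,1,0,200,0,0,0,0,1,0,200,0,0,0,0,1,0,200,0,0,0,0,1,0,200,0,0,0,0,1]}}

```text
t: 56.48
eef_pos: [0.4302, -0.1458, 0.3807]
tcp_rot: [0.715, -0.699, -0.0, 0.0]
wrist_force: [1.3, 0.1, 0.6]
gripper_width: 0.0852
```

```bash
python3 -c "
from h import *
st(); im,W=gaps(); print('gauge',rect(W,.09,.107,(.63,-.141),.055),'weight',rect(W,.046,.058,(.738,.008),.05)); gaps()
cv2.imwrite('pics/v11.png',cv2.resize(im[90:310,150:520],(796,473),interpolation=cv2.INTER_CUBIC))"
```

```text
t 56.48 grasp [ 430.2 -145.8  226. ] SF [-173.9 -384.2] th 1.35 F [1.3 0.1 0.6] w 85.2 tilt [-0.0002 -0.0001]
top block y [-240.9 -220.4 -199.5] x 0.1 z 87.2 327
top block y [-174.6 -147.4 -119.1] x 0.0 z 87.2 460
top block y [-94.  -59.5 -24.9] x -0.0 z 87.1 581
gauge [ 629.5 -140.7   38.6   24.1    1.7   99.1  225. ] weight [740.7   8.9  47.6  47.1  89.8  50.4 371. ]
top block y [-240.9 -220.1 -199.5] x -0.1 z 87.0 330
top block y [-174.5 -147.2 -119. ] x 0.1 z 87.1 453
top block y [-93.7 -60.1 -24.9] x 0.1 z 87.1 577
```

View pics/v11.png

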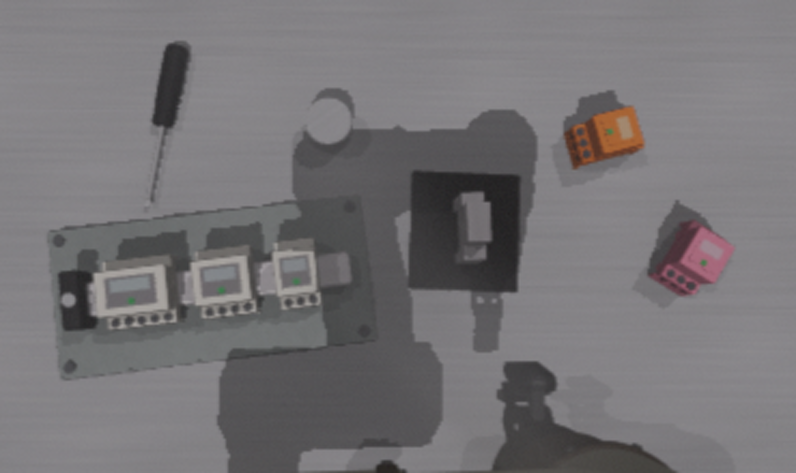

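The gauge stands on its mat, the row is right, and the bystanders have not moved. I hand in.

```bash
python3 -c "
from h import *
print(order.close_job())"
```

```text
the job is handed in; nothing more can be done
None
```

All three white housings (70, 56 and 42 mm) are clipped on the rail in order of width. The widest is next to the stop and the terminals face the robot. Each gap was set with the gauge, and the job was handed in at about 56 s of the 210 s allowed; handing in reports no verdict.

Last top-camera checks:

| Check | Measured | Nominal |
|---|---|---|
| m1 centre from stop face (y) | about -59.4 mm | -59 mm |
| m1 to m2 spacing | about 87.4 mm | 87 mm |
| m2 to m3 spacing | about 73.4 mm | 73 mm |
| Housings' offset from rail centre (x) | within 0.1 mm | 0 mm |
| Housing tops above bench | about 87 mm | 86 mm |

- **Housings:** the 87 mm top height is what fully home reads in this camera, which measures about 0.5 mm high. Wrist readings while clipping peaked at about 14 N, sampled between steps.
- **Gauge:** it stands upright on its mat, within about 1 mm of centre.
- **Other objects:** the check weight measured within about 3 mm of its start. The screwdriver, orange and pink pieces look unmoved in the last picture.
- **Disagreement:** the side camera reads y up to about 3 mm differently from the top one, so I trusted the top camera and the contact forces. No housing was seen knocked aside.

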